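Load the blue paste cartridge into the bench dispenser

TASK

Load the blue cartridge into the sloping cradle of the paste dispenser, nozzle at the lower end and sticking out through the gap in the cradle's front wall, and let go of it while the clamp is still open. Then swing the clamp fully shut so that it drives the cartridge home. Be gentle with the cartridge, and leave the orange cartridge and the other things on the table where they are.

Things in the scene. Friction and masses are not known exactly. Their poses are not given: they have to be found in the camera images.
- blue_center (a point): Centre of the blue cartridge (to be loaded), 22 mm above its underside: white box with a blue sleeve, 110 (x) x 46 (y) x 44 mm (z), 0.15 to 0.31 kg, lying loose on the table; grasp it across its 46 mm width. A grey nozzle, 18 mm thick, 22 mm long, stands out of its -x end, axis 24 mm above the underside. z points up out of its top, -x towards the nozzle.
- blue_nozzle (a point): Free end of the blue cartridge's nozzle, on its axis: 77 mm from the cartridge centre towards its -x and 2 mm higher.
- orange_center (a point): Centre of the orange cartridge, same shape and axes as the blue one, loose; leave it alone.
- dispenser: The paste dispenser, a white and grey bench machine, 235 x 120 mm, fixed to the table; origin at table level under the cradle. Behind the cradle its housing rises to 103 mm. It carries the sloping steel cradle and the clamp.
- cradle: Steel cradle, a pocket on a 30 degree slope. Origin on the pocket's centre line, 65 mm above the table; x runs up the slope, away from the robot; y across; z square to the slope, leaning 30 degrees from vertical towards the robot. Pocket 114 (x) x 50 mm (y) inside, walls 5 mm, straight to z = 16 mm, then flared guiding lips to z = 24 mm. Clamp ears: x = 69 to 87, up to z = 64 mm.
- pocket_rest (a point): Where the cartridge's centre comes to lie when laid in the pocket (within 2 mm): cradle x = y = 0, z = 29.5 mm, axes as the cradle's. The pocket's black floor plate is sprung: top at z = 8 mm, it can sink 8 mm under 3 to 6 N, so the cartridge first rests with its underside at z = 7 to 8 mm and its top at z = 51 to 52 mm.
- pocket_home (a point): Where the cartridge's centre is when driven home: cradle x = y = 0 (2 mm play), z = 24 mm, axes as the cradle's.
- pocket_gap (a point): Middle of the 26 mm wide gap in the cradle's front (lower, -x) wall, through which the nozzle sticks out.
- clamp (a joint): Angle of the clamp, rad: 0 fully shut (arm parallel to the slope, end stop), growing as it opens; 2.05 is the open stop. It starts open, at 1.6 to 2.0, standing roughly upright. The hinge is stiff (about 0.6 N m, 4 N at the handle, about 7 N for the last part against the spring) and stays where it is left, also when shut.
- clamp_handle (a point): Centre of the clamp's yellow handle, a round bar 20 mm thick, 34 mm long along the cradle's y, at the end of the grey arm (22 mm wide, 8 mm thick), 152 mm from the hinge. Can be pinched over its 34 mm length, or pushed. At joint value a it lies at x = 78 - 152 cos a, y = 0, z = 54 + 152 sin a mm in the cradle frame. A rubber roller half-way along the arm presses the cartridge's top.
- clamp_hinge (a point): Clamp's hinge axis (along the cradle's y), at x = 78, y = 0, z = 54 mm in the cradle frame.
- bowl: Green mixing bowl, 116 mm wide, 60 mm high, loose; origin at its underside. Leave alone.
- bottle: White bottle, 48 mm thick, 120 mm high, red cap, loose; origin at its underside. Leave alone.
- jar: Amber jar, 64 mm thick, 65 mm high, loose; origin at its underside. Leave alone.
- spatula: Spatula lying on the table, 190 mm long, loose. Leave alone.
- stone_puck: Plaster puck, 70 mm wide, 28 mm high, loose. Leave alone.

How it is judged (in metres and radians):
On the way:
1. the blue cartridge lies in the cradle, nozzle at the lower end, let go, with the clamp still open (x of blue_center in the frame of cradle between -0.005 and 0.005 m and y of blue_center in the frame of cradle between -0.005 and 0.005 m and z of blue_center in the frame of cradle below 0.033 m and x of blue_nozzle in the frame of cradle below -0.06 m and angle between the z axis of blue_center and the z axis of cradle, either way round below 0.08 rad and contact force between the fingers and blue below 0.2 N and value of joint clamp above 0.5 rad), for 0.2 s.
At the end, for the whole second after the job is handed in: The clamp is shut (joint below 0.05 rad) and the blue cartridge is at rest, driven home in the cradle: its centre within 5 mm of the cradle's origin along x and y and below z = 26.5 mm, level with the slope within 0.06 rad, its nozzle at the lower end (value of joint clamp below 0.05 rad and x of blue_center in the frame of cradle between -0.005 and 0.005 m and y of blue_center in the frame of cradle between -0.005 and 0.005 m and z of blue_center in the frame of cradle below 0.0265 m and x of blue_nozzle in the frame of cradle below -0.06 m and angle between the z axis of blue_center and the z axis of cradle, either way round below 0.06 rad and linear speed of blue below 0.02 m/s and velocity of joint clamp below 0.05 rad/s); the robot touches nothing.
It fails at once if the orange cartridge or another thing on the table is shifted by more than 30 mm (distance of any of orange_center, bowl, bottle, jar, spatula, stone_puck from where it was at the start of the episode above 0.03 m).
It fails at once if the blue cartridge is forced or dropped onto the dispenser with more than 45 N (contact force between blue and dispenser above 45 N).
It also fails if it takes over 56 s, if anything falls off the work surface, if the arm or the gripper's body presses on something with over 40 N, if the wrist force passes 120 N, or if a joint passes its speed limit or range.

ROBOT

A 6-joint arm with a two-finger parallel gripper is mounted at the origin on the work surface. World frame = base frame: x ahead of the robot, y to its left, z up, the work surface at z = 0. Lengths are in mm, angles in degrees, forces in N, time in s.
With the tool pointing down it reaches from about 425 to 1125 mm from the base axis. Payload 14.9 kg.
Tool frame: the origin (TCP) lies midway between the tips of the shut fingers; the grasp point (between the pads) lies 19 mm behind it; z points along the fingers, x is the direction in which the jaws open and shut, and the axes are right-handed (so a half turn about z gives the same grasp; the last joint's range is limited). The gripper opens to 91 mm and grips with 3 to 60 N. Pads are 32 mm wide; open, the fingers measure 118 mm over their backs; the gripper's body (76 mm by 178 mm) begins 60 mm behind the grasp point.
Start: joints at [69.769, 21.709, 99.362, -0, 58.929, -1.908], TCP at [220.071, 664.52, 213.932] pointing down, gripper open.
Joint ranges: [-158.91, 158.91], [-42.39, 125.64], [0.06, 152.35], [-60.88, 240.88], [17.5, 164.5], [-176.32, 176.32]. Speed limits (degrees/s): [108.29, 108.29, 136.94, 180, 180, 180].

INTERFACE

Orientations are given as a 3x3 rotation matrix whose columns are the frame's x, y, z axes.
In Python, from workcell import get_state, camera, finish_job gives the robot as it stands. The module is installed in compiled form; this text tells all that it offers.
- The arm moves only by the tool servo_tool, never from a script. Its argument "rows" is a list of rows, each a list of 5 numbers: the closure, from 0 (fully open) to 1 (shut), then the shift along the world's x, y, z in mm, then the turn about the world's z in degrees. A call has 1 to 20 rows; each row shifts and turns the pose as measured when the row begins; what a row does not reach is not made up. A row lasts 1/8 s, in which the tool goes at most 62.5 mm and 10.7 degrees, less where a joint would pass 70% of its speed; a pose out of reach is approached as far as the arm can. A call is refused whole if a number of a shift passes 62.5 or a number of a turn 10.7, either way. A call with a gripper value outside its range is refused whole. The fingers move at their own pace and stop on an object; "newtons" is the grip in N (left out, the last holds). Time passes only in rows, so rows that do not move let the fingers close. It gives the time, the measured TCP pose, the force and the opening at its end, in the units of the state.
- get_state(): the state, without advancing time (a new reading comes with each control period).
- camera(name): name is "side" or "top" or "wrist"; returns a dict with "img" (384x512x3 uint8, blue, green, red), "camera_matrix" (3x3 intrinsics, pixels), "distortion" ([k1, k2, p1, p2, k3] as OpenCV has them; the pictures are not rectified), "position" and "attitude" of the camera in the world. Camera axes: x right, y down, z forward; pixel columns grow to the right and rows downward; lengths in mm; the calibration is good to about 2 mm. A picture is of the moment at which its call begins. There is no depth.
- finish_job(): hands the job in, once; it reports no verdict.
The state is a dict: "time_s": time; "joint_pos": joint angles; "qvel": joint speeds; "joint_efforts": joint torques, N m; "ee_pos": TCP position; "tool_rot": TCP orientation; "wrist_force": force on the tool from outside, world axes, zero at the start; "ft_torque": the same for the moment, N m; "finger_gap": finger opening in mm.
Only numpy, scipy, OpenCV 4.12 (cv2) and the standard library are available. Lean on these libraries where they do the work, as an engineer would, in place of code of your own. Each camera call takes 0.05 s, during which the arm holds its last target.

## Working session

There is one attempt and no reset: what is moved stays moved. The work goes in short steps, Python scripts to look and compute and a tool call to move; the robot and the scene stay as the last step left them, time stands still between calls to the robot, and variables do not carry over. Pictures are saved under pics/ and viewed, and the job is handed in when it is done.

Besides the shell and the picture viewer there is one more tool, called after "Request:" as name(argument=value, ...), one argument or row to a line, values as JSON. servo_tool: Moves the arm, as the interface text tells. Its arguments: {"type":"object","properties":{"rows":{"type":"array"},"newtons":{"type":"number"}},"required":["rows"]}

```bash
mkdir -p pics; ls
python3 - <<'E'
from workcell import get_state, camera
import cv2, json
print(get_state())
for n in ["side","top","wrist"]:
    c=camera(n); cv2.imwrite(f"pics/{n}0.png",c["img"])
    print(n,{k:(v if k!="img" else 0) for k,v in c.items()})
E
```

```text
pics
{'time_s': 0.0, 'joint_pos': array([ 6.97694845e+01,  2.17381302e+01,  9.93957000e+01, -8.70609112e-05,
        5.89281742e+01, -1.90760424e+00]), 'qvel': array([-0.08817539,  0.03340669,  0.01379074, -0.0604555 ,  0.10960792,
       -0.08455192]), 'joint_efforts': array([ 1.06846270e-03, -7.63742924e+01, -4.34354031e+01,  6.51224912e-02,
        4.26065968e-02, -6.67483391e-05]), 'ee_pos': array([219.92528769, 664.13782686, 213.29216256]), 'tool_rot': array([[ 3.14371137e-01,  9.49300084e-01, -3.72995144e-04],
       [ 9.49299541e-01, -3.14371356e-01, -1.01587109e-03],
       [-1.08162550e-03, -3.47235692e-05, -9.99999414e-01]]), 'wrist_force': array([-0.60068703, -0.43650917, -0.75805285]), 'ft_torque': array([-0.01195943, -0.00473579,  0.03259037]), 'finger_gap': 91.60252683589346}
side {'img': 0, 'camera_matrix': array([[480.6619846 ,   0.        , 258.17935046],
       [  0.        , 480.6619846 , 182.53701073],
       [  0.        ,   0.        ,   1.        ]]), 'distortion': array([-0.16834589,  0.        ,  0.        ,  0.        ,  0.        ]), 'position': array([  23
[... 500 characters left out ...]
06.48912282,   -8.50289613, 1321.04037534]), 'attitude': array([[ 0.0078605 , -0.9961262 ,  0.08758319],
       [-0.99996763, -0.0076797 ,  0.00240104],
       [-0.00171913, -0.08759923, -0.99615432]])}
wrist {'img': 0, 'camera_matrix': array([[273.58946541,   0.        , 255.74866487],
       [  0.        , 273.58946541, 186.86129016],
       [  0.        ,   0.        ,   1.        ]]), 'distortion': array([-0.06380243,  0.        ,  0.        ,  0.        ,  0.        ]), 'position': array([141.96573286, 691.41699342, 383.40722554]), 'attitude': array([[ 0.31451207,  0.90950435,  0.27181609],
       [ 0.94925174, -0.30079336, -0.09189395],
       [-0.00181747,  0.28692365, -0.95795173]])}
```

View pics/side0.png

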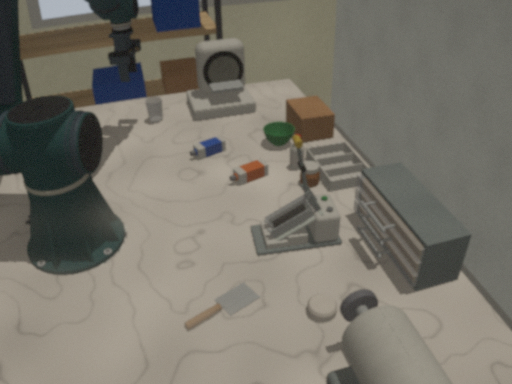

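View pics/top0.png

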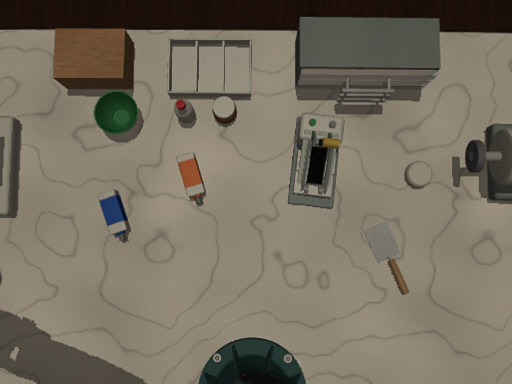

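View pics/wrist0.png

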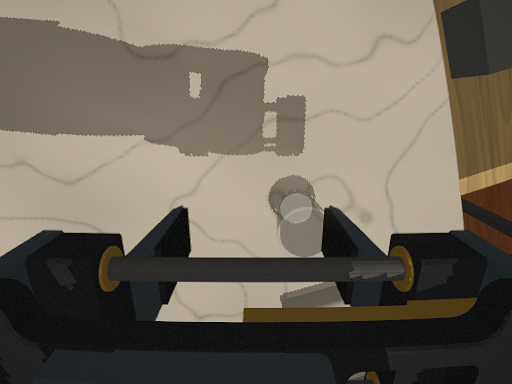

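```bash
cat > h.py <<'E'
import numpy as np, cv2
from workcell import get_state, camera, finish_job
def shot(name,fn=None,crop=None,s=1):
    c=camera(name)
    if fn:
        im=c["img"]
        if crop: im=im[crop[1]:crop[3],crop[0]:crop[2]]
        cv2.imwrite("pics/"+fn,cv2.resize(im,None,fx=s,fy=s,interpolation=cv2.INTER_CUBIC))
    return c
def ray(c,uv):
    p=cv2.undistortPoints(np.array(uv,float).reshape(-1,1,2),c["camera_matrix"],c["distortion"]).reshape(-1,2)
    d=np.c_[p,np.ones(len(p))]@c["attitude"].T
    return c["position"],d/np.linalg.norm(d,axis=1)[:,None]
def onz(c,uv,z):
    o,d=ray(c,uv); return o+d*((z-o[2])/d[:,2])[:,None]
def tri(c1,u1,c2,u2):
    o1,d1=ray(c1,u1);o2,d2=ray(c2,u2);d1=d1[0];d2=d2[0]
    A=np.c_[d1,-d2];t=np.linalg.lstsq(A,o2-o1,rcond=None)[0]
    a=o1+t[0]*d1;b=o2+t[1]*d2
    return (a+b)/2,np.linalg.norm(a-b)
def proj(c,P):
    R=c["attitude"].T
    return cv2.projectPoints(np.array(P,float).reshape(-1,3),cv2.Rodrigues(R)[0],-R@c["position"],c["camera_matrix"],c["distortion"])[0].reshape(-1,2)
def blobs(c,lo,hi,amin=15):
    m=cv2.inRange(cv2.cvtColor(c["img"],cv2.COLOR_BGR2HSV),lo,hi)
    cs=cv2.findContours(m,cv2.RETR_EXTERNAL,cv2.CHAIN_APPROX_NONE)[0]
    return [(cv2.contourArea(k),cv2.minAreaRect(k),np.mean(k.reshape(-1,2),axis=0)) for k in cs if cv2.contourArea(k)>amin]
E
python3 - <<'E'
from h import *
t=shot("top","topd.png",(270,100,370,220),6); 
cv2.imwrite("pics/topb.png",cv2.resize(t["img"][180:250,90:150],None,fx=8,fy=8,interpolation=cv2.INTER_CUBIC))
s=shot("side","sided.png",(240,170,360,260),6)
for c,n in((t,"t"),(s,"s")):
    print(n,"blue",blobs(c,(105,140,60),(130,255,255)))
    print(n,"yel",blobs(c,(18,120,90),(32,255,255),8))
E
```

```text
t blue [(393.5, ((111.30001068115234, 209.90000915527344), (25.298219680786133, 17.076295852661133), 71.56504821777344), array([111.46753247, 210.15584416]))]
t yel [(103.5, ((331.08673095703125, 141.93641662597656), (15.9660062789917, 7.9069743156433105), 8.746161460876465), array([331.18604651, 142.04651163]))]
s blue [(33.5, ((210.53448486328125, 142.58619689941406), (4.456687927246094, 12.4415864944458), 68.19859313964844), array([210.37037037, 142.59259259])), (900.0, ((117.66472625732422, 82.82081604003906), (32.08406448364258, 48.96241760253906), 81.25383758544922), array([119.79562044,  85.54014599])), (1154.0, ((175.5, 14.5), (29.0, 45.0), 90.0), array([175.13768116,  13.47826087]))]
s yel [(64.0, ((297.0000305175781, 140.50001525878906), (12.020814895629883, 7.77817440032959), 45.0), array([297.21428571, 140.53571429]))]
```

View pics/topd.png

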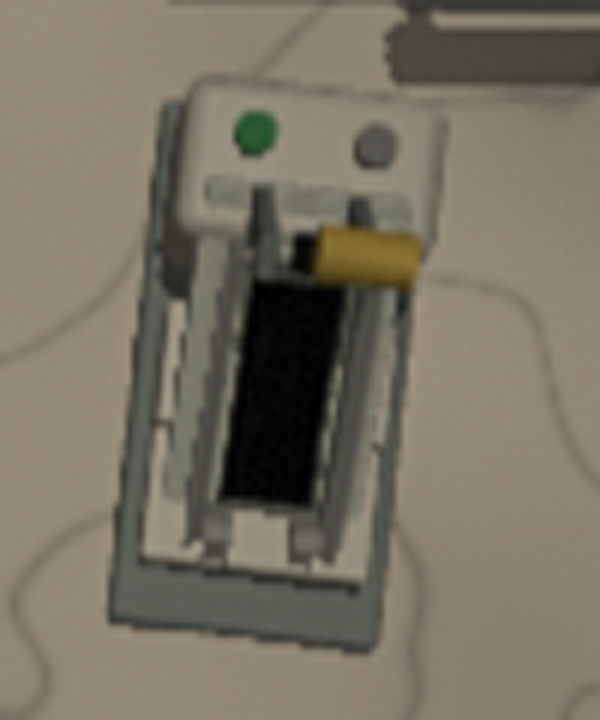

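View pics/topb.png

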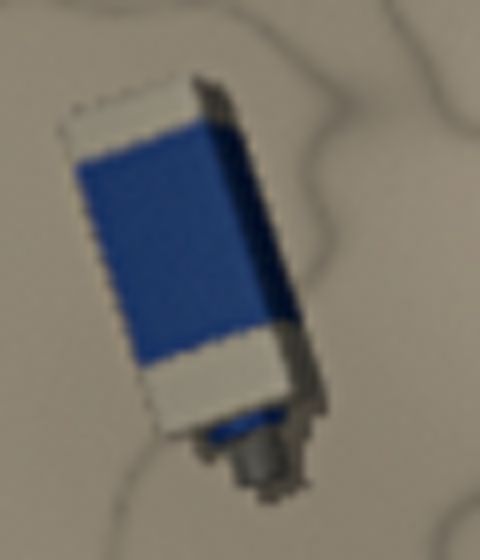

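View pics/sided.png

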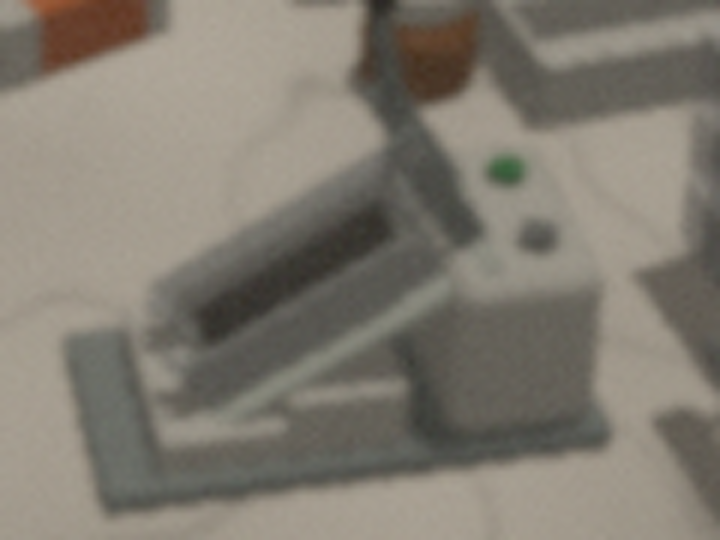

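Run:
```python
from h import *
t=camera("top"); s=camera("side")
cr=lambda L:[(270+(u-2.5)/6,100+(v-2.5)/6) for u,v in L]
P=onz(t,cr([(108,622),(375,650),(165,105)]),8)
print("base",P.round(1), np.degrees(np.arctan2(*(P[0]-P[1])[:2]))*-1, np.degrees(np.arctan2(*(P[2]-P[0])[[1,0]])))
w=np.linalg.norm(P[0]-P[1]);print("w",w)
h,e=tri(t,[(331.2,142)],s,[(297.2,140.5)]);print("handle",h,e)
b=lambda L:[(90+(u-3.5)/8,180+(v-3.5)/8) for u,v in L]
Q=onz(t,b([(62,120),(192,78),(292,390),(160,435)]),44)
print("blue",Q.round(1),Q.mean(0),np.linalg.norm(Q[0]-Q[1]),np.linalg.norm(Q[1]-Q[2]))
d=(Q[0]+Q[1]-Q[2]-Q[3])/2; print("yaw",np.degrees(np.arctan2(d[1],d[0])))
# floor plate
yaw=np.radians(np.degrees(np.arctan2(*(P[2]-P[0])[[1,0]])))
for n,L in(("up",[(250,283),(345,290)]),("lo",[(218,500),(312,507)])):
    for z in ((92+8*.866,) if n=="up" else (65-57*.5+8*.866,)): print(n,onz(t,cr(L),z).round(1), onz(t,cr(L),z).mean(0))
```

```text
base [[ 487.2  -90.3    8. ]
 [ 475.8 -207.5    8. ]
 [ 718.1 -115.3    8. ]] -5.5621670585849445 -6.164318179605245
w 117.66680838197136
handle [ 595.81907669 -161.87255733  300.18638321] 2.128125928064133
blue [[503.5 401.   44. ]
 [517.4 359.4  44. ]
 [417.6 324.1  44. ]
 [402.9 366.   44. ]] [460.34559236 362.63714056  44.        ] 43.81320391567266 105.80539200488299
yaw 19.330044797168227
up [[ 622.1 -143.    98.9]
 [ 619.5 -182.2   98.9]] [ 620.79086174 -162.55591412   98.928     ]
lo [[ 537.7 -135.1   43.4]
 [ 535.  -175.4   43.4]] [ 536.37479108 -155.27937823   43.428     ]
```

Request:
servo_tool(
  rows=[
    [1,29,-40,9,1.5],
    [1,29,-40,9,1.5],
    [1,29,-40,9,1.5],
    [1,29,-40,9,1.5],
    [1,29,-40,9,1.5],
    [1,29,-40,9,1.5],
    [1,29,-40,9,1.5],
    [1,29,-40,9,1.5],
    [1,29,-40,9,1],
    [1,0,0,0,0],
  ],
)

```text
time_s: 1.6
ee_pos: [487.3, 292.6, 297.9]
tool_rot: [[0.084, 0.997, 0.003], [0.997, -0.084, 0.001], [0.001, 0.002, -1.0]]
wrist_force: [-0.1, 0.0, -0.4]
finger_gap: 0.7
```

Request:
servo_tool(
  rows=[
    [1,5,-46,-1,0],
    [1,5,-46,-1,0],
    [1,5,-46,-1,0],
    [1,5,-46,-1,0],
    [1,5,-46,-1,0],
    [1,5,-46,-1,0],
    [1,5,-46,-1,0],
    [1,5,-46,-1,0],
    [1,5,-46,-2,0],
    [1,3,-40,-2,0],
    [1,0,0,0,0],
  ],
)

```text
time_s: 2.98
ee_pos: [533.7, -167.7, 284.1]
tool_rot: [[0.079, 0.997, 0.002], [0.997, -0.079, 0.003], [0.003, 0.002, -1.0]]
wrist_force: [-0.4, 1.0, 0.2]
finger_gap: 0.7
```

Run:
```python
from h import *
shot("wrist","w1.png"); print(get_state()["ee_pos"])
shot("side","s1.png",(230,90,390,260),4)
```

```text
[ 533.60433318 -166.6127203   284.14532366]
```

View pics/w1.png

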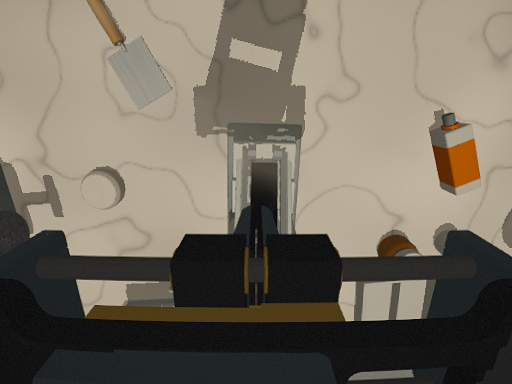

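View pics/s1.png

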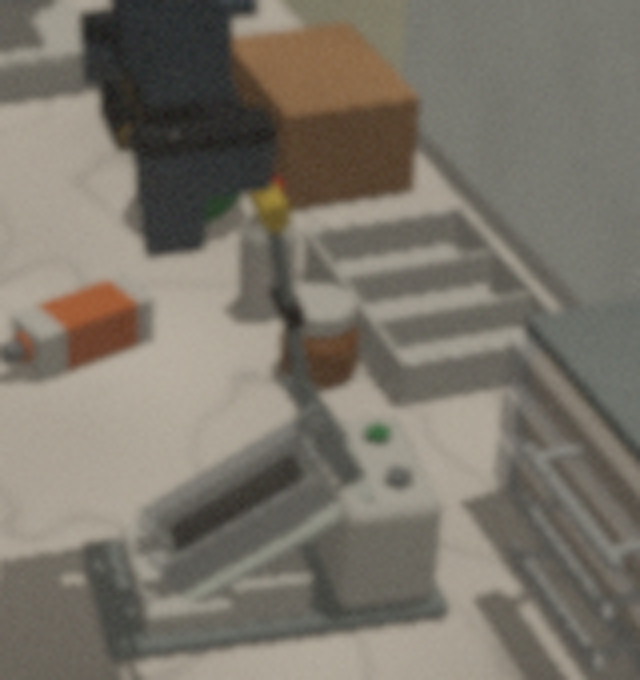

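Request:
servo_tool(
  rows=[
    [1,12,1,0,0],
    [1,12,1,0,0],
    [1,8,0,0,0],
    [1,6,0,0,0],
    [1,5,0,0,0],
    [1,5,0,0,0],
    [1,3,0,0,0],
  ],
)

```text
time_s: 3.95
ee_pos: [587.9, -160.4, 284.6]
tool_rot: [[0.074, 0.997, 0.001], [0.997, -0.074, 0.003], [0.003, 0.0, -1.0]]
wrist_force: [-5.1, -1.4, 3.7]
finger_gap: 0.3
```

Run:
```python
from h import *
s=shot("side","s2.png",(230,90,390,260),4)
t=shot("top","t2.png",(270,80,390,220),5)
y=[blobs(c,(18,120,90),(32,255,255),6) for c in(s,t)];print(y)
```

```text
[[(59.5, ((306.15386962890625, 139.26922607421875), (11.178619384765625, 7.648529529571533), 78.69007110595703), array([305.55555556, 139.2962963 ]))], []]
```

View pics/s2.png

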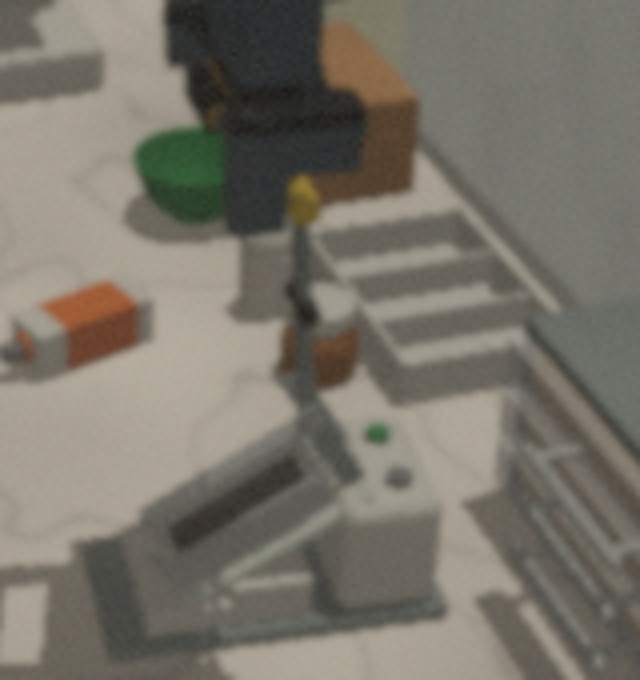

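Request:
servo_tool(
  rows=[
    [1,-30,0,0,0],
    [1,-40,0,0,0],
    [0,-4,46,-8,2],
    [0,-4,46,-8,2],
    [0,-4,46,-8,2],
    [0,-4,46,-8,2],
    [0,-4,46,-8,2],
    [0,-4,46,-8,2],
    [0,-4,46,-8,2],
    [0,-4,46,-8,2],
    [0,-4,46,-8,2],
    [0,-4,46,-8,2],
    [0,-4,46,-8,2],
    [0,-4,16,-8,2],
    [0,0,0,0,0],
  ],
)

```text
time_s: 5.92
ee_pos: [467.6, 378.9, 186.5]
tool_rot: [[-0.348, 0.937, 0.014], [0.938, 0.348, 0.014], [0.008, 0.018, -1.0]]
wrist_force: [0.1, -0.8, -0.3]
finger_gap: 91.6
```

Run:
```python
from h import *
c=shot("wrist","w2.png"); print(get_state()["ee_pos"])
print(blobs(c,(105,140,40),(130,255,255)))
t=camera("top");s=camera("side")
print(tri(t,[[x[2] for x in blobs(t,(18,120,90),(32,255,255),8)][0]],s,[[x[2] for x in blobs(s,(18,120,90),(32,255,255),8)][0]]))
```

```text
[467.89493805 378.39689033 186.87359874]
[(905.0, ((244.5, 181.5), (29.0, 37.0), 90.0), array([243.43548387, 183.00806452]))]
(array([ 614.10967602, -163.05694311,  304.39160619]), np.float64(1.339893136979678))
```

View pics/w2.png

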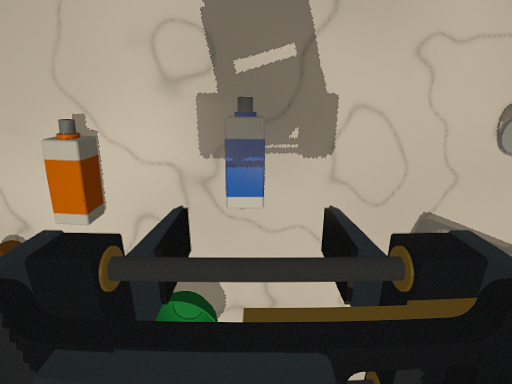

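Run:
```python
from h import *
c=shot("wrist","w3.png",(205,85,285,220),4)
```

```text
(no output)
```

View pics/w3.png

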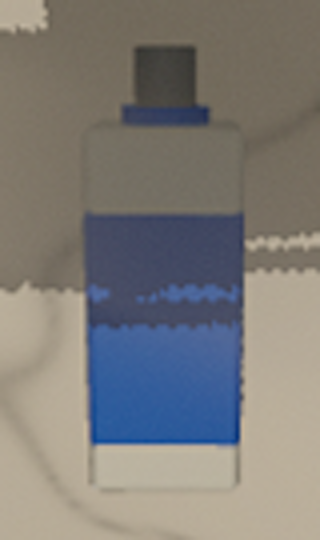

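Run:
```python
from h import *
c=camera("wrist")
Q=onz(c,[(205+(u-1.5)/4,85+(v-1.5)/4) for u,v in [(91,490),(239,490),(244,122),(85,122)]],44)
print(Q.round(1),Q.mean(0).round(1),np.linalg.norm(Q[0]-Q[1]),np.linalg.norm(Q[1]-Q[2]))
d=(Q[0]+Q[1]-Q[2]-Q[3])/2; a=np.arctan2(d[1],d[0]); print("yaw",np.degrees(a))
st=get_state();R=st["tool_rot"];print("tool yaw",np.degrees(np.arctan2(R[1,1],R[0,1])))
g=Q.mean(0)[:2]-18*np.array([np.cos(a),np.sin(a)]);print("grasp",g,"shift",g-st["ee_pos"][:2],st["ee_pos"][2])
```

```text
[[518.1 361.6  44. ]
 [502.6 404.2  44. ]
 [399.5 366.8  44. ]
 [414.6 325.3  44. ]] [458.7 364.5  44. ] 45.40383777870246 109.71307790971682
yaw 19.643011184782974
tool yaw 20.170900761293026
grasp [441.75616227 358.43031904] shift [-26.82141142 -19.26553212] 187.64341094152934
```

Request:
servo_tool(
  rows=[
    [0,-9,-6,-30,-0.5],
    [0,-9,-6,-30,0],
    [0,-9,-7,-30,0],
    [0,0,0,-30,0],
    [0,0,0,-25,0],
    [0,0,0,-10,0],
    [0,0,0,0,0],
  ],
  newtons=15,
)

```text
time_s: 7.05
ee_pos: [444.4, 354.4, 32.5]
tool_rot: [[-0.329, 0.944, 0.021], [0.944, 0.328, 0.018], [0.01, 0.026, -1.0]]
wrist_force: [-0.5, 0.6, -0.0]
finger_gap: 91.3
```

Request:
servo_tool(
  rows=[
    [0,-3,4,-5,0],
    [0,0,0,0,0],
    [0,0,0,0,0],
  ],
)

```text
time_s: 7.42
ee_pos: [442.4, 359.4, 29.4]
tool_rot: [[-0.329, 0.944, 0.024], [0.944, 0.328, 0.02], [0.011, 0.029, -1.0]]
wrist_force: [0.5, 0.4, -0.1]
finger_gap: 91.3
```

Request:
servo_tool(
  rows=[
    [0,0,-1,-3,0],
    [0.5,0,0,0,0],
    [1,0,0,0,0],
    [1,0,0,0,0],
    [1,0,0,0,0],
    [1,0,0,0,0],
  ],
  newtons=15,
)

```text
time_s: 8.18
ee_pos: [442.6, 358.5, 26.7]
tool_rot: [[-0.329, 0.944, 0.024], [0.944, 0.328, 0.02], [0.011, 0.03, -0.999]]
wrist_force: [-1.0, -0.7, -0.4]
finger_gap: 45.6
```

Gripped at 45.6 mm. Lift and look.

Request:
servo_tool(
  rows=[
    [1,0,0,15,0],
    [1,0,0,30,0],
    [1,0,0,40,0],
    [1,0,0,50,0],
    [1,0,0,50,0],
    [1,0,0,0,0],
    [1,0,0,0,0],
  ],
)

```text
time_s: 9.05
ee_pos: [440.9, 357.3, 221.6]
tool_rot: [[-0.329, 0.944, 0.024], [0.944, 0.328, 0.021], [0.011, 0.03, -0.999]]
wrist_force: [-0.2, 0.3, -2.2]
finger_gap: 45.9
```

Run:
```python
from h import *
shot("wrist","w4.png"); print(get_state()["ee_pos"])
s=shot("side","s4.png",(150,70,290,190),5)
```

```text
[441.148848   357.46402576 221.67224192]
```

View pics/w4.png

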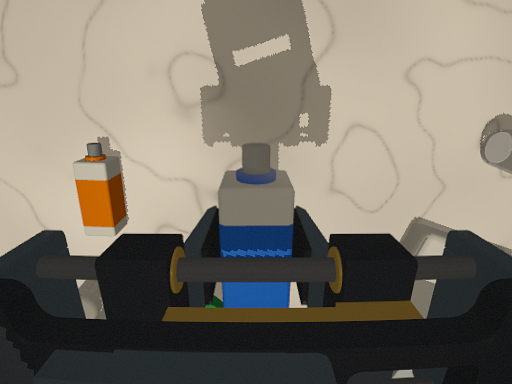

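View pics/s4.png

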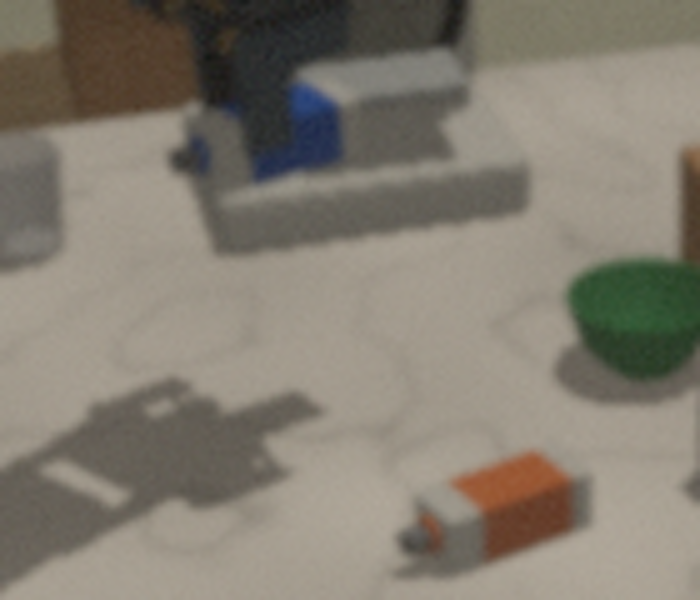

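Request:
servo_tool(
  rows=[
    [1,6,-40,0,-2],
    [1,6,-40,0,-2],
    [1,6,-40,0,-2],
    [1,6,-40,0,-2],
    [1,6,-40,0,-2],
    [1,6,-40,0,-2],
    [1,6,-40,0,-2],
    [1,6,-40,0,-2],
    [1,6,-40,0,-2],
    [1,6,-40,0,-2],
    [1,6,-40,0,-2],
    [1,6,-40,0,-2],
    [1,6,-30,0,-1],
    [1,0,0,0,0],
    [1,0,0,0,0],
  ],
)

```text
time_s: 11.02
ee_pos: [510.0, -169.3, 202.6]
tool_rot: [[0.115, 0.993, -0.001], [0.993, -0.115, 0.012], [0.012, -0.002, -1.0]]
wrist_force: [0.7, 0.0, -1.0]
finger_gap: 46.0
```

Run:
```python
from h import *
st=get_state();R=st["tool_rot"];print(st["ee_pos"],"tool yaw",np.degrees(np.arctan2(R[1,1],R[0,1])),R[:,2])
c=shot("wrist","w5.png",(160,60,360,260),4)
s=shot("side","s5.png",(230,90,390,260),4)
t=shot("top","t5.png",(270,80,390,220),5)
```

```text
[ 510.01089768 -169.32140377  202.62713696] tool yaw -6.618027749552053 [-5.28954493e-04  1.24225894e-02 -9.99922697e-01]
```

View pics/w5.png

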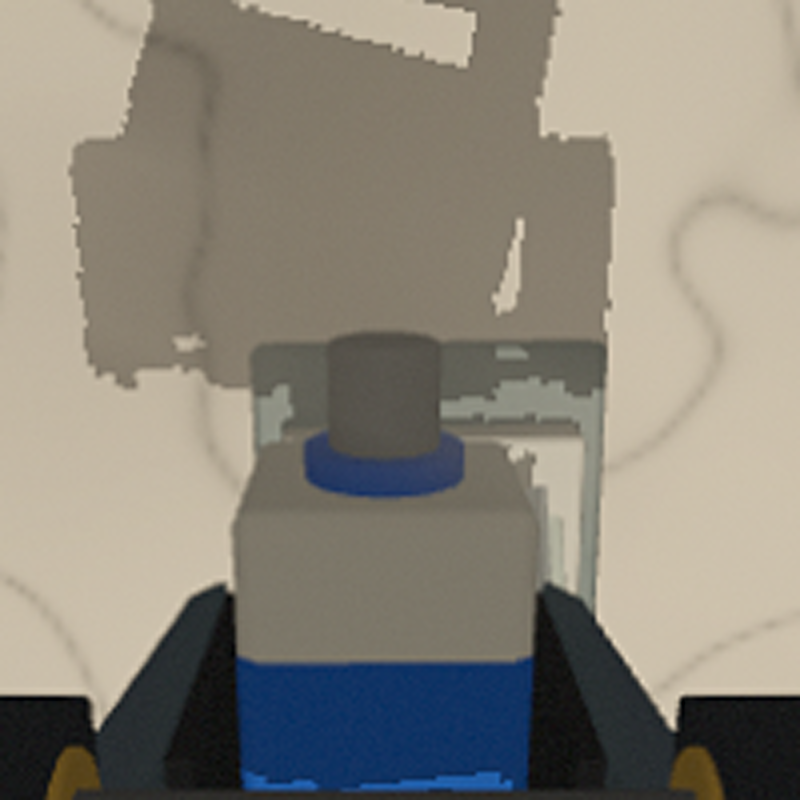

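View pics/s5.png

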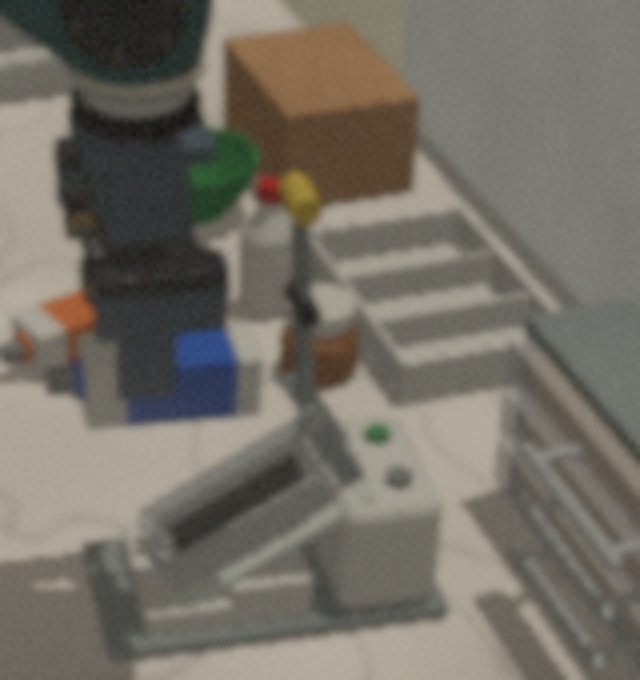

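Run:
```python
from h import *
c=camera("wrist")
for z in(8,12):
    P=onz(c,[(160+(u-1.5)/4,60+(v-1.5)/4) for u,v in [(249,346),(607,342),(596,600),(603,450)]],z)
    print(P.round(1),(P[0]+P[1])/2,np.linalg.norm(P[1]-P[0]),"yaw",-np.degrees(np.arctan2(P[1,0]-P[0,0],P[1,1]-P[0,1])),np.degrees(np.arctan2(*(P[2]-P[1])[[1,0]])))
# plan
def w(u,yaw=-5.5,o=(582.6,-159.9)): a=np.radians(yaw);return o[0]+u*np.cos(a),o[1]+u*np.sin(a)
for xt,th in((25,30),(30,30),(30,20),(32,12),(45,12),(53,10),(54,5),(55,0)):
    a=np.radians(th);g=np.array([xt,8])-72.2*np.array([np.cos(a),-np.sin(a)])+35.5*np.array([np.sin(a),np.cos(a)])
    u=g[0]*.866-g[1]*.5; z=65+g[0]*.5+g[1]*.866-9
    n=(xt-110*np.cos(a),8+110*np.sin(a))
    print(xt,th,"TCP",np.round([u,*w(u),z],1),"nose",np.round(n,1),"ttop",xt+44*np.sin(a))
```

```text
[[ 475.7 -207.1    8. ]
 [ 488.2  -87.9    8. ]
 [ 580.3  -97.1    8. ]
 [ 525.3  -91.5    8. ]] [ 481.97924305 -147.49379195    8.        ] 119.88103658906958 yaw -5.971607065893138 -5.729658779754376
[[ 475.2 -206.6   12. ]
 [ 487.6  -88.7   12. ]
 [ 578.7  -97.8   12. ]
 [ 524.2  -92.2   12. ]] [ 481.39554428 -147.63364355   12.        ] 118.56862043924275 yaw -5.971607065893127 -5.729658779754373
25 30 TCP [ -54.5  528.3 -154.7  110.9] nose [-70.3  63. ] ttop 47.0
30 30 TCP [ -50.2  532.6 -155.1  113.4] nose [-65.3  63. ] ttop 52.0
30 20 TCP [ -55.3  527.6 -154.6  100.3] nose [-73.4  45.6] ttop 45.04888630632942
32 12 TCP [ -55.9  526.9 -154.5   90.4] nose [-75.6  30.9] ttop 41.14811439598141
45 12 TCP [ -44.7  538.1 -155.6   96.9] nose [-62.6  30.9] ttop 54.14811439598141
53 10 TCP [ -38.1  544.7 -156.2   98.1] nose [-55.3  27.1] ttop 60.64051981734494
54 5 TCP [ -37.7  545.1 -156.3   91.6] nose [-55.6  17.6] ttop 57.83485268089696
55 0 TCP [ -36.6  546.1 -156.4   85.1] nose [-55.   8.] ttop 55.0
```

Request:
servo_tool(
  rows=[
    [1,8,6,-15,0.8],
    [1,8,6,-15,0],
    [1,7,5,-15,0],
    [1,1,0,-10,0],
    [1,0,0,0,0],
    [1,0,0,0,0],
  ],
)

```text
time_s: 11.98
ee_pos: [535.9, -149.3, 143.5]
tool_rot: [[0.097, 0.995, -0.001], [0.995, -0.097, 0.012], [0.012, -0.002, -1.0]]
wrist_force: [-1.3, -0.6, -1.8]
finger_gap: 46.0
```

Run:
```python
from h import *
st=get_state();R=st["tool_rot"];print(st["ee_pos"],"tool yaw",np.degrees(np.arctan2(R[1,1],R[0,1])),R[:,2])
c=shot("wrist","w6.png",(160,60,360,260),4)
s=shot("side","s6.png",(230,110,350,240),5)
t=shot("top","t6.png",(270,100,370,220),5)
```

```text
[ 535.90806881 -149.26263728  143.4837854 ] tool yaw -5.577740552612435 [-7.04213861e-04  1.22840738e-02 -9.99924300e-01]
```

View pics/w6.png

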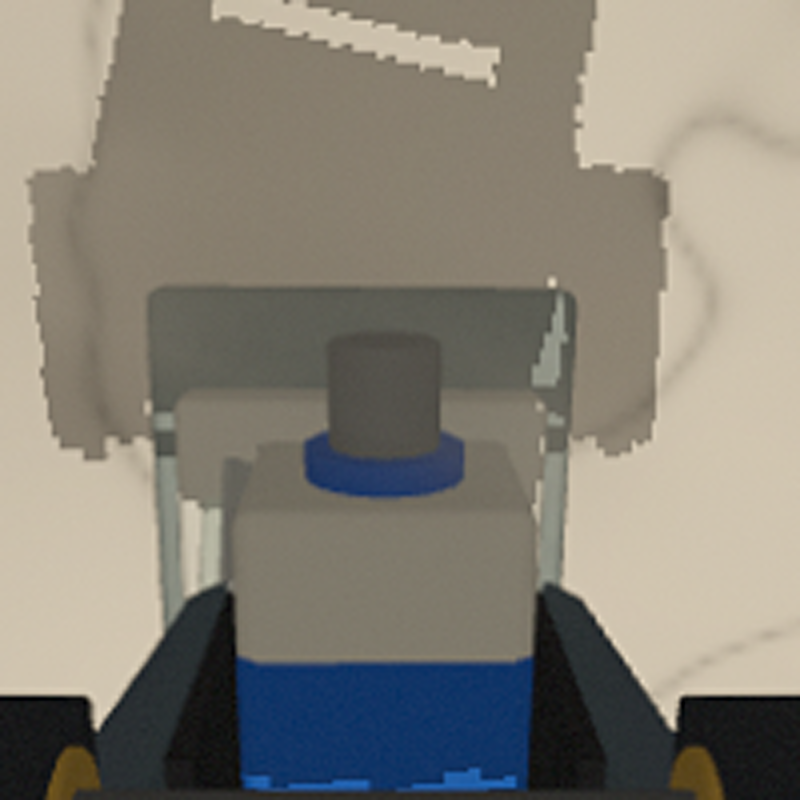

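View pics/s6.png

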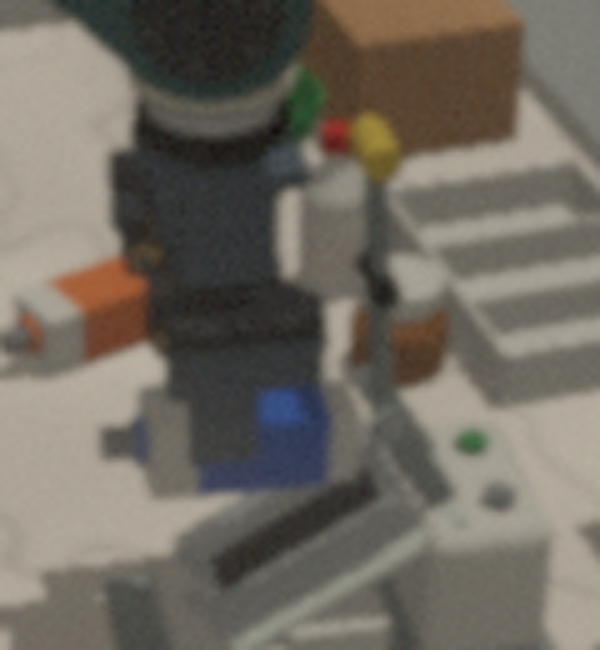

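Run:
```python
from h import *
c=camera("wrist")
P=onz(c,[(160+(u-1.5)/4,60+(v-1.5)/4) for u,v in [(148,292),(577,290),(172,600),(556,590)]],8)
print(P.round(1),(P[0]+P[1])/2,np.linalg.norm(P[1]-P[0]),"yaw",-np.degrees(np.arctan2(P[1,0]-P[0,0],P[1,1]-P[0,1])),np.degrees(np.arctan2(*(P[3]-P[1])[[1,0]])),np.degrees(np.arctan2(*(P[2]-P[0])[[1,0]])))
m=(P[0]+P[1])/2; e=get_state()["ee_pos"]; n=np.array([np.sin(np.radians(5.7)),np.cos(np.radians(5.7))])
print("lateral TCP-base mid", (e-m)[:2]@n)
```

```text
[[ 476.5 -206.4    8. ]
 [ 487.7  -88.3    8. ]
 [ 567.2 -213.6    8. ]
 [ 575.7  -98.9    8. ]] [ 482.08866451 -147.33195682    8.        ] 118.6852847927661 yaw -5.421760115582171 -6.872844664811726 -4.510519032948978
lateral TCP-base mid 3.347864048382133
```

Request:
servo_tool(
  rows=[
    [1,-3,-4,-8,0],
    [1,0,0,-8,0],
    [1,0,0,-5,0],
    [1,0,0,-4,0],
    [1,0,0,-3,0],
    [1,0,0,0,0],
  ],
)

```text
time_s: 12.92
ee_pos: [532.9, -154.0, 114.3]
tool_rot: [[0.098, 0.995, 0.001], [0.995, -0.098, 0.012], [0.012, -0.001, -1.0]]
wrist_force: [-2.1, -0.3, 0.7]
finger_gap: 46.0
```

Run:
```python
from h import *
st=get_state();R=st["tool_rot"];print(st["ee_pos"],"tool yaw",np.degrees(np.arctan2(R[1,1],R[0,1])),st["wrist_force"])
s=shot("side","s7.png",(230,110,350,240),5)
```

```text
[ 532.87105412 -153.9702748   114.26877102] tool yaw -5.608319135731303 [-2.08597294 -0.2699994   0.69114551]
```

View pics/s7.png

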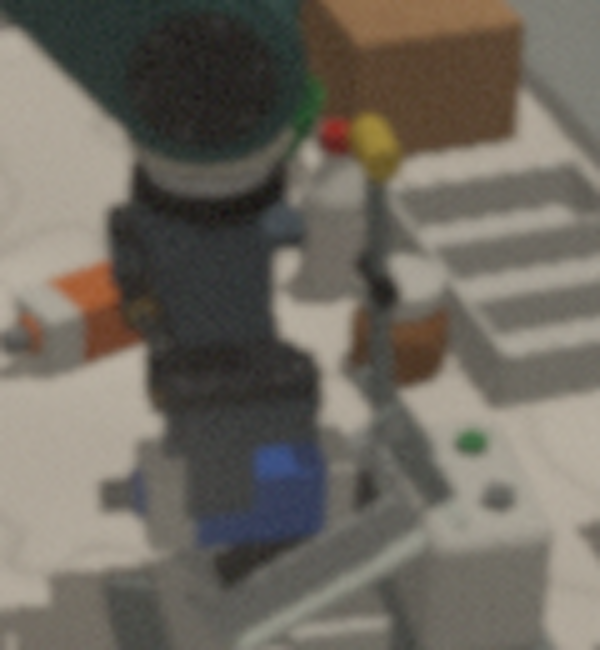

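Request:
servo_tool(
  rows=[
    [1,-2,0,-4,0],
    [1,-2,0,-4,0],
    [1,-1,0,-4,0],
    [1,0,0,0,0],
  ],
  newtons=10,
)

```text
time_s: 13.48
ee_pos: [527.5, -153.8, 101.8]
tool_rot: [[0.098, 0.995, 0.001], [0.995, -0.098, 0.012], [0.012, -0.0, -1.0]]
wrist_force: [-1.2, 1.1, -0.5]
finger_gap: 46.1
```

Run:
```python
from h import *
s=shot("side","s8.png",(230,110,350,240),5)
s=shot("wrist","w8.png",(160,60,360,260),3)
```

```text
(no output)
```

View pics/s8.png

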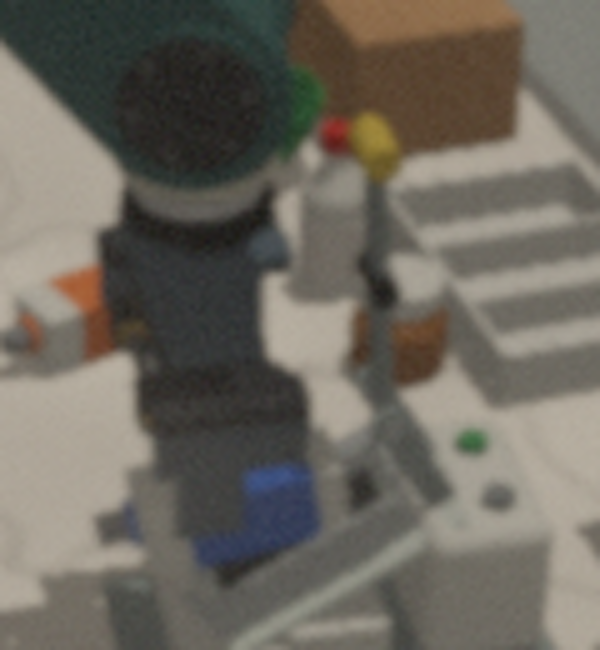

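View pics/w8.png

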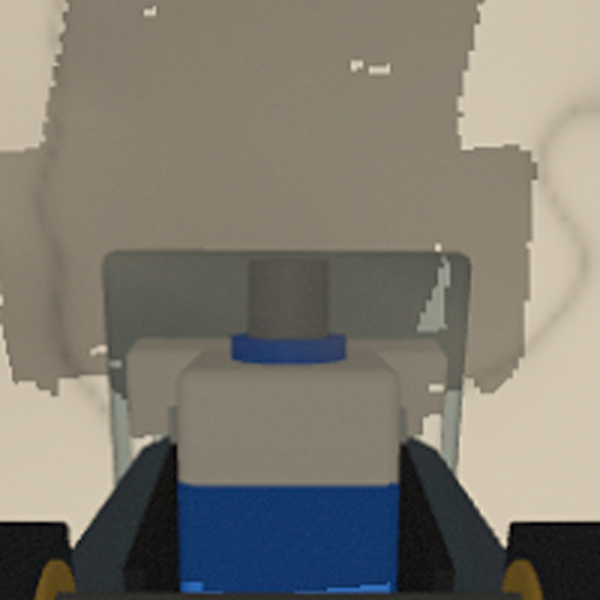

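Request:
servo_tool(
  rows=[
    [1,-1,0,-4,0],
    [1,0,0,-4,0],
    [1,0,0,-3,0],
    [1,0,0,0,0],
  ],
)

```text
time_s: 14.08
ee_pos: [526.4, -153.7, 90.2]
tool_rot: [[0.097, 0.995, 0.001], [0.995, -0.097, 0.012], [0.012, -0.001, -1.0]]
wrist_force: [-2.1, 1.3, 0.5]
finger_gap: 45.8
```

Run:
```python
from h import *
s=shot("side","s9.png",(230,110,350,240),5)
```

```text
(no output)
```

View pics/s9.png

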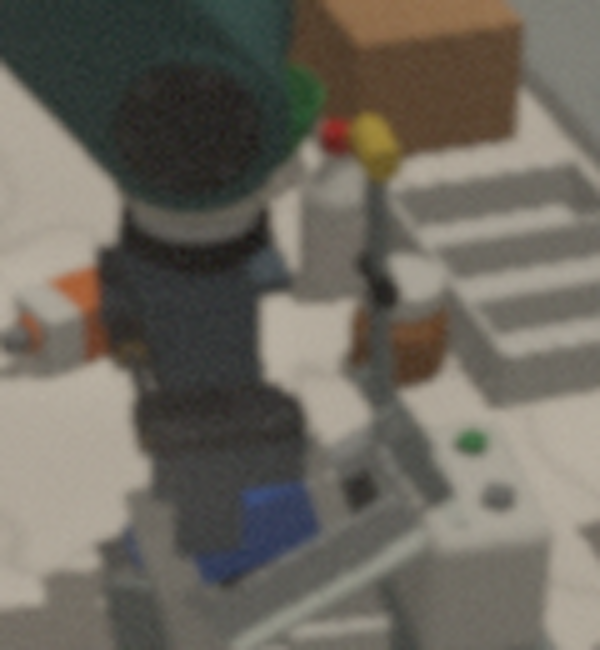

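Request:
servo_tool(
  rows=[
    [1,4,-0.5,2.5,0],
    [1,4,-0.5,2.5,0],
    [1,4,-0.5,2,0],
    [1,4,-0.5,2,0],
    [1,0,0,0,0],
  ],
)

```text
time_s: 14.75
ee_pos: [543.9, -156.1, 100.3]
tool_rot: [[0.098, 0.995, 0.001], [0.995, -0.098, 0.012], [0.012, -0.0, -1.0]]
wrist_force: [-1.6, 0.3, 0.8]
finger_gap: 46.1
```

Run:
```python
from h import *
s=shot("side","s10.png",(230,110,350,240),5)
s=shot("wrist","w10.png",(160,60,360,260),3)
```

```text
(no output)
```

View pics/s10.png

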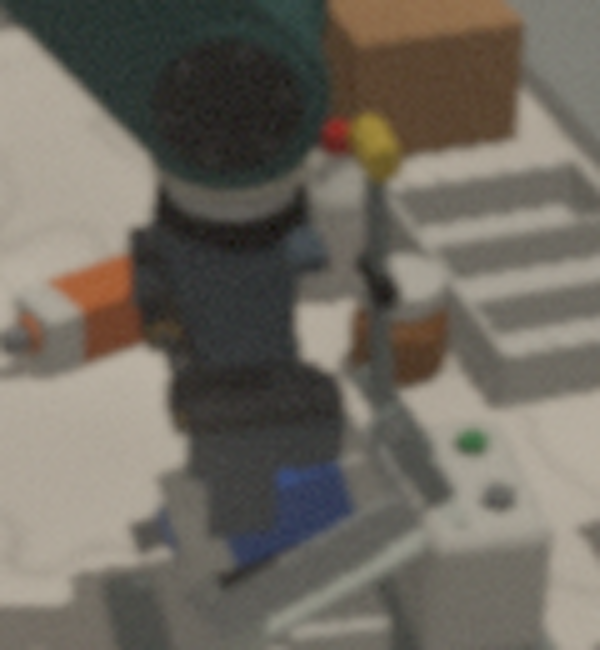

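View pics/w10.png

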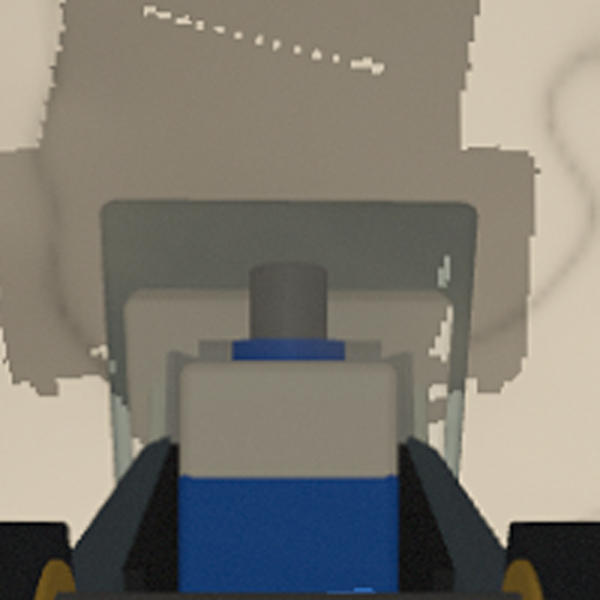

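Request:
servo_tool(
  rows=[
    [1,0.5,0,-3,0],
    [1,0.5,0,-3,0],
    [1,0.5,0,-3,0],
    [1,0,0,0,0],
  ],
)

```text
time_s: 15.35
ee_pos: [544.3, -155.8, 90.0]
tool_rot: [[0.098, 0.995, -0.001], [0.995, -0.098, 0.012], [0.012, -0.002, -1.0]]
wrist_force: [-3.0, 0.7, 0.6]
finger_gap: 46.0
```

Run:
```python
from h import *
s=shot("side","s11.png",(230,110,350,240),5)
s=shot("wrist","w11.png",(160,60,360,260),3)
```

```text
(no output)
```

View pics/s11.png

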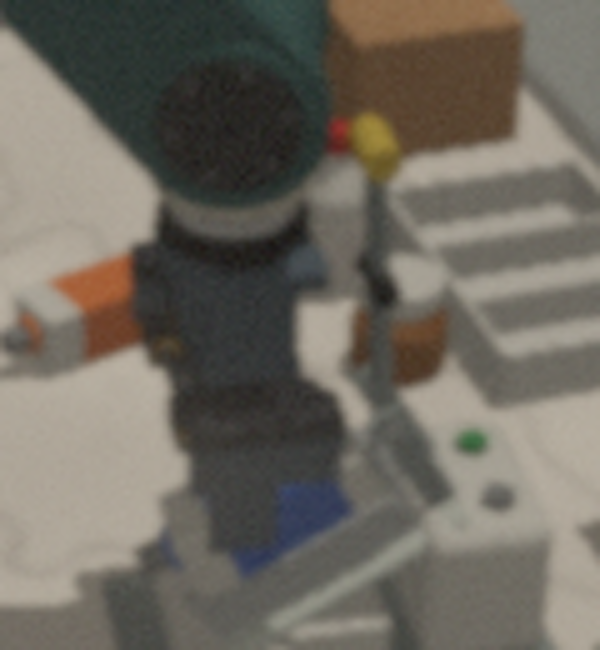

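View pics/w11.png

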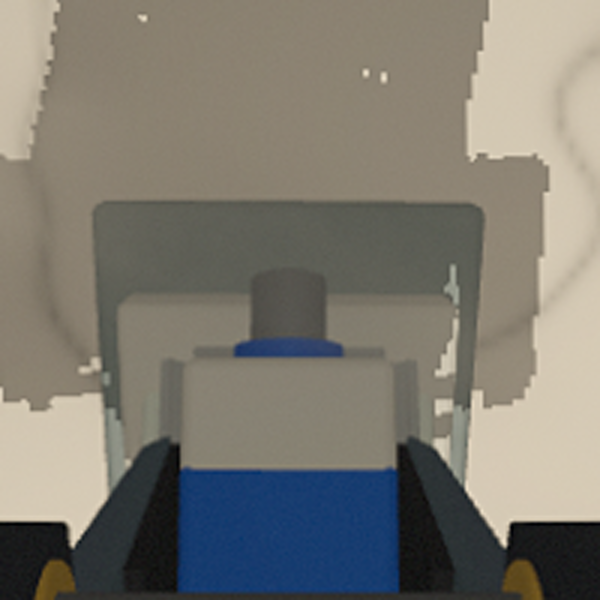

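Request:
servo_tool(
  rows=[
    [1,0.5,0,-2,0],
    [1,0.5,0,-2,0],
    [1,0,0,0,0],
  ],
)

```text
time_s: 15.82
ee_pos: [545.6, -155.9, 86.2]
tool_rot: [[0.098, 0.995, -0.0], [0.995, -0.098, 0.012], [0.012, -0.001, -1.0]]
wrist_force: [-3.1, 1.3, 0.0]
finger_gap: 46.1
```

Run:
```python
from h import *
s=shot("side","s12.png",(230,110,350,240),5)
s=shot("wrist","w12.png",(160,60,360,260),3)
```

```text
(no output)
```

View pics/s12.png

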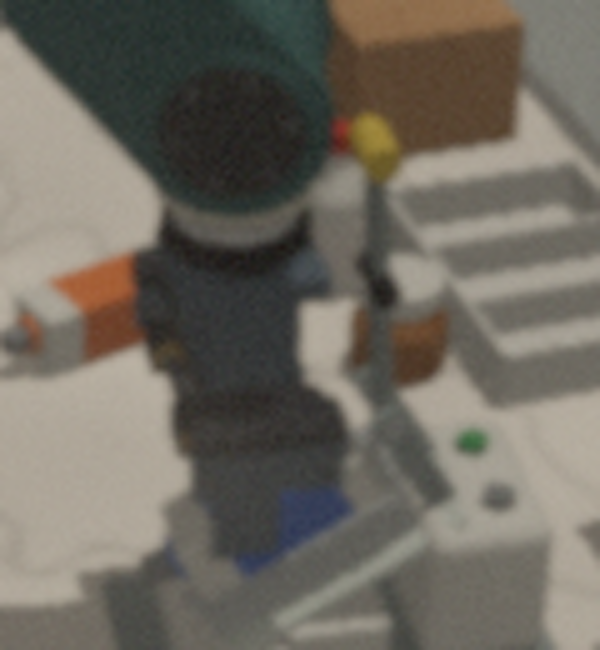

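View pics/w12.png

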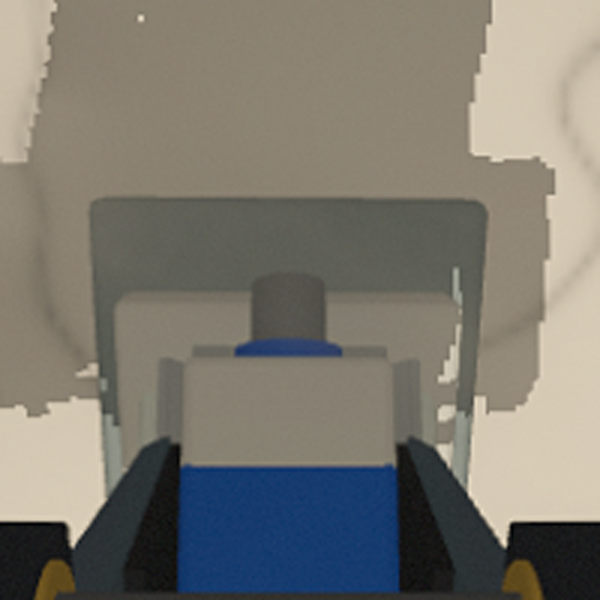

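Request:
servo_tool(
  rows=[
    [0.4,0,0,0,0],
    [0.3,0,0,0,0],
    [0.2,0,0,0,0],
    [0.2,0,0,0,0],
    [0.2,0,0,0,0],
    [0.2,-3,0,20,0],
    [0.2,-10,0,40,0],
    [0.2,-20,0,50,0],
    [0.2,-20,0,50,0],
    [0.2,0,0,50,0],
    [0.2,0,0,0,0],
  ],
)

```text
time_s: 17.3
ee_pos: [490.5, -155.9, 310.0]
tool_rot: [[0.098, 0.995, 0.006], [0.995, -0.098, 0.009], [0.01, 0.005, -1.0]]
wrist_force: [0.5, -0.2, -0.8]
finger_gap: 73.3
```

Run:
```python
from h import *
s=shot("side","s13.png",(230,110,350,240),5)
s=shot("wrist","w13.png")
t=shot("top","t13.png",(270,100,370,220),6)
```

```text
(no output)
```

View pics/s13.png

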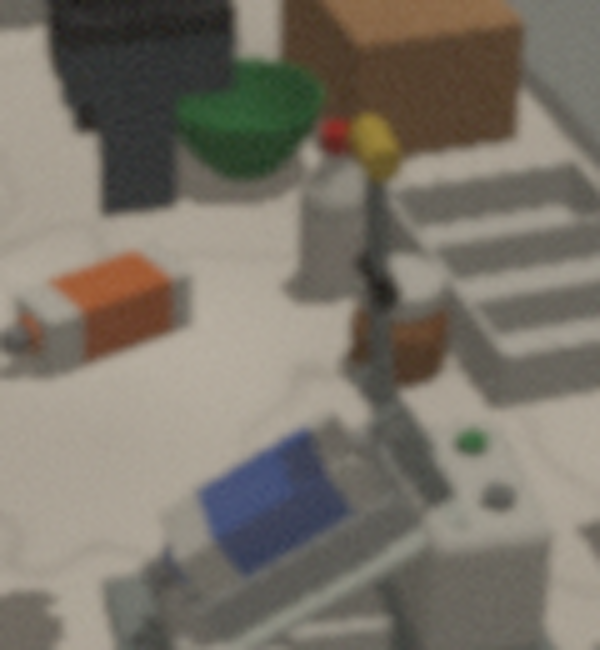

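View pics/w13.png

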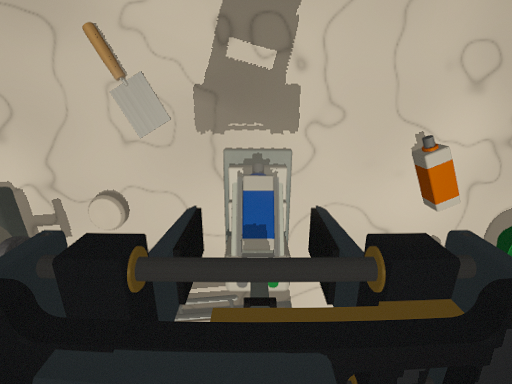

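View pics/t13.png

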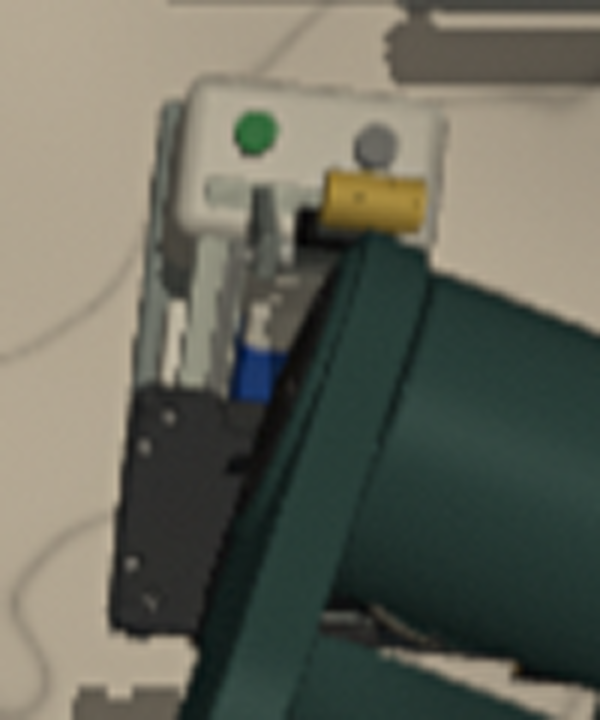

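Run:
```python
from h import *
w=shot("wrist","w14.png",(215,140,300,255),5)
s=shot("side","s14.png",(255,180,335,240),9)
```

```text
(no output)
```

View pics/w14.png

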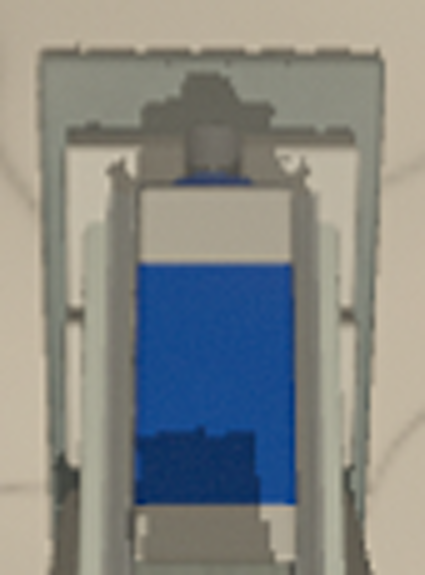

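View pics/s14.png

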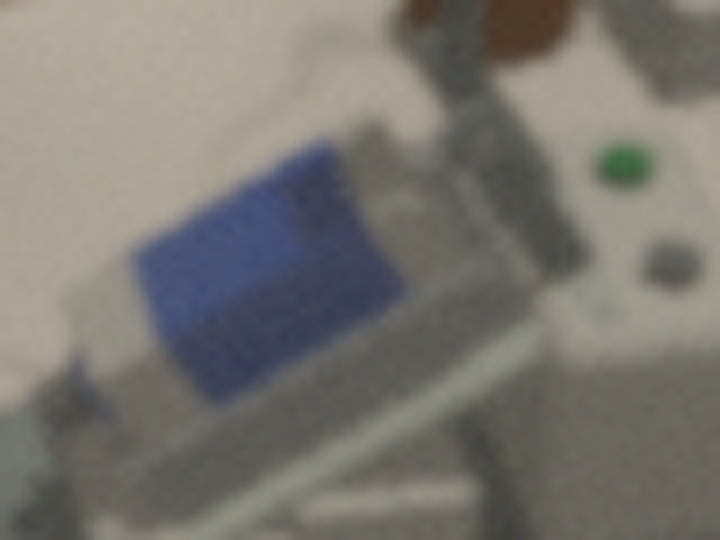

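Run:
```python
from h import *
w=camera("wrist");s=camera("side");t=camera("top")
W=[(137,263),(292,265),(135,503),(297,505)];S=[(170,340),(135,258),(360,245),(330,145)]
O=np.array([582.6,-159,65]);a=np.radians(-5.7);X=np.array([np.cos(a),np.sin(a),0]);Y=np.array([-np.sin(a),np.cos(a),0]);Z=np.array([0,0,1])
c,sn=np.cos(np.pi/6),.5
B=np.c_[X*c+Z*sn,Y,-X*sn+Z*c]
for p,q in zip(W,S):
    P,e=tri(w,[(215+(p[0]-2)/5,140+(p[1]-2)/5)],s,[(255+(q[0]-4)/9,180+(q[1]-4)/9)])
    print(P.round(1),round(e,1),(B.T@(P-O)).round(1))
def fac(pt,zc=52):
    o,d=ray(w,[(215+(pt[0]-2)/5,140+(pt[1]-2)/5)]);n=B[:,2];k=(zc-(o-O)@n)/(d[0]@n);return (B.T@(o+k*d[0]-O)).round(1)
for p in [(140,184),(291,186),(90,225),(335,225)]+W: print(p,fac(p))
```

```text
[ 528.2 -175.5   89.3] 2.7 [-33.3 -21.8  47.3]
[ 533.  -129.8   85.9] 0.4 [-34.8  24.2  44.2]
[ 587.3 -182.1  117.6] 5.2 [ 32.3 -22.5  42.1]
[ 593.  -135.7  119.5] 2.9 [34.2 24.2 43.1]
(140, 184) [-57.6 -21.   52. ]
(291, 186) [-56.9  23.7  52. ]
(90, 225) [-45.1 -35.5  52. ]
(335, 225) [-45.   36.5  52. ]
(137, 263) [-33.6 -21.7  52. ]
(292, 265) [-33.   23.6  52. ]
(135, 503) [ 35.3 -21.8  52. ]
(297, 505) [36.1 23.7 52. ]
```

Request:
servo_tool(
  rows=[
    [0.2,15,-1,-8,0],
    [0.2,25,-2,-8,0],
    [0.2,25,-2,0,0],
    [0.2,25,-2,0,0],
    [0.2,20,0,0,0],
    [0.2,8,0,0,0],
    [0.2,0,0,0,0],
  ],
)

```text
time_s: 18.58
ee_pos: [613.7, -161.8, 279.7]
tool_rot: [[0.097, 0.995, -0.009], [0.995, -0.097, 0.015], [0.014, -0.01, -1.0]]
wrist_force: [-0.4, -0.3, 0.1]
finger_gap: 73.3
```

Run:
```python
from h import *
print(get_state()["ee_pos"])
s=shot("side","s15.png",(230,90,350,220),5)
w=shot("wrist","w15.png")
```

```text
[ 613.69532752 -161.82792111  279.67587033]
```

View pics/s15.png

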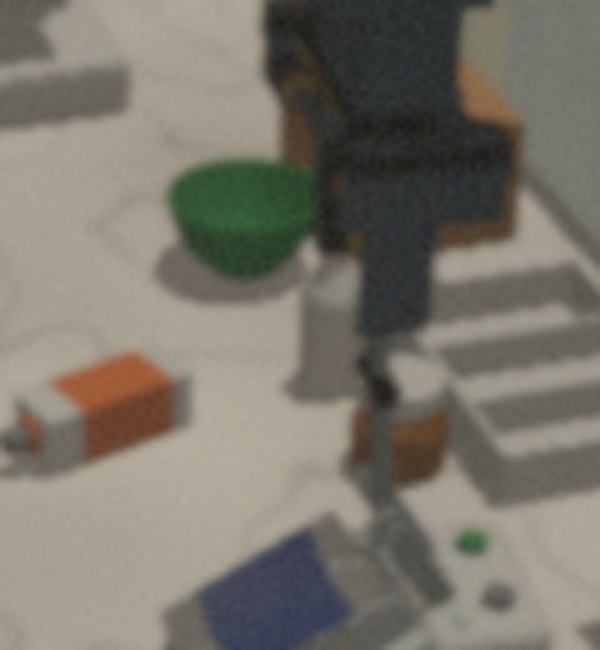

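View pics/w15.png

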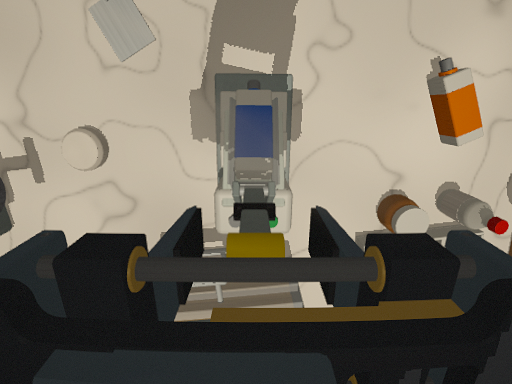

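Request:
servo_tool(
  rows=[
    [0.2,0,0,12,0],
    [1,0,0,0,0],
    [1,0,0,0,0],
    [1,0,0,0,0],
    [1,0,0,0,0],
    [1,0,0,0,0],
  ],
  newtons=30,
)

```text
time_s: 19.42
ee_pos: [612.1, -162.3, 293.9]
tool_rot: [[0.098, 0.995, -0.007], [0.995, -0.098, 0.014], [0.013, -0.009, -1.0]]
wrist_force: [-0.6, -2.7, 0.7]
finger_gap: 34.0
```

Run:
```python
import numpy as np
ph=np.radians(np.r_[np.arange(86.7,-30,-6),-30])
x=-152*np.cos(ph);z=152*np.sin(ph)
for i in range(len(ph)-1): print(round(np.degrees(ph[i+1]),1),[round(v,1) for v in(.995*(x[i+1]-x[i]),-.099*(x[i+1]-x[i]),z[i+1]-z[i])], (582.6+.995*(40.5+x[i+1])).round(1),(151+z[i+1]-10).round(1))
```

```text
80.7 [np.float64(-15.7), np.float64(1.6), np.float64(-1.7)] 598.5 291.0
74.7 [np.float64(-15.5), np.float64(1.5), np.float64(-3.4)] 583.0 287.6
68.7 [np.float64(-15.0), np.float64(1.5), np.float64(-5.0)] 568.0 282.6
62.7 [np.float64(-14.4), np.float64(1.4), np.float64(-6.5)] 553.5 276.1
56.7 [np.float64(-13.7), np.float64(1.4), np.float64(-8.0)] 539.9 268.0
50.7 [np.float64(-12.8), np.float64(1.3), np.float64(-9.4)] 527.1 258.6
44.7 [np.float64(-11.7), np.float64(1.2), np.float64(-10.7)] 515.4 247.9
38.7 [np.float64(-10.5), np.float64(1.0), np.float64(-11.9)] 504.9 236.0
32.7 [np.float64(-9.2), np.float64(0.9), np.float64(-12.9)] 495.6 223.1
26.7 [np.float64(-7.8), np.float64(0.8), np.float64(-13.8)] 487.8 209.3
20.7 [np.float64(-6.4), np.float64(0.6), np.float64(-14.6)] 481.4 194.7
14.7 [np.float64(-4.8), np.float64(0.5), np.float64(-15.2)] 476.6 179.6
8.7 [np.float64(-3.2), np.float64(0.3), np.float64(-15.6)] 473.4 164.0
2.7 [np.float64(-1.6), np.float64(0.2), np.float64(-15.8)] 471.8 148.2
-3.3 [np.float64(0.1), np.float64(-0.0), np.float64(-15.9)] 471.9 132.3
-9.3 [np.float64(1.7), np.float64(-0.2), np.float64(-15.8)] 473.6 116.4
-15.3 [np.float64(3.4), np.float64(-0.3), np.float64(-15.5)] 477.0 100.9
-21.3 [np.float64(5.0), np.float64(-0.5), np.float64(-15.1)] 482.0 85.8
-27.3 [np.float64(6.5), np.float64(-0.6), np.float64(-14.5)] 488.5 71.3
-30.0 [np.float64(3.4), np.float64(-0.3), np.float64(-6.3)] 491.9 65.0
```

Request:
servo_tool(
  rows=[
    [1,-8,0.8,-0.5,0],
    [1,-8,0.8,-1,0],
    [1,-15.5,1.5,-3.5,0],
    [1,-15,1.5,-5,0],
    [1,-14.5,1.4,-6.5,0],
    [1,-13.5,1.4,-8,0],
    [1,-13,1.3,-9.5,0],
    [1,0,0,0,0],
  ],
)

```text
time_s: 20.42
ee_pos: [526.0, -153.3, 262.0]
tool_rot: [[0.099, 0.995, 0.008], [0.995, -0.099, 0.012], [0.013, 0.007, -1.0]]
wrist_force: [1.5, -2.4, -8.4]
finger_gap: 33.7
```

Request:
servo_tool(
  rows=[
    [1,-11,1.2,-11,0],
    [1,-10.5,1,-12,0],
    [1,-9,0.9,-13,0],
    [1,-8,0.8,-14,0],
    [1,-6.5,0.6,-14.5,0],
    [1,-5,0.5,-15,0],
    [1,-3,0.3,-15.5,0],
    [1,0,0,0,0],
  ],
)

```text
time_s: 21.42
ee_pos: [470.7, -147.3, 167.6]
tool_rot: [[0.098, 0.995, 0.004], [0.995, -0.098, 0.014], [0.014, 0.003, -1.0]]
wrist_force: [3.4, -1.4, -4.5]
finger_gap: 33.7
```

Run:
```python
from h import *
print(get_state()["ee_pos"])
s=shot("side","s16.png",(230,90,350,240),4)
```

```text
[ 470.6687737  -147.31743502  167.62518841]
```

View pics/s16.png

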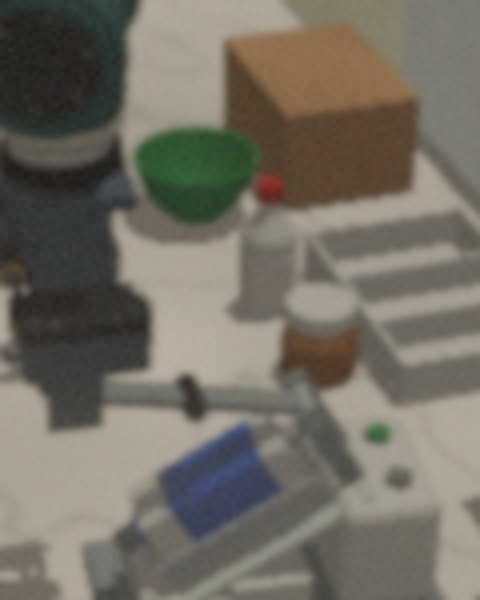

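Request:
servo_tool(
  rows=[
    [1,-1.5,0.2,-15,0],
    [1,0,0,-15,0],
    [1,1.5,-0.2,-15,0],
    [1,3,-0.3,-15,0],
    [1,4,-0.4,-10,0],
    [1,0,0,0,0],
  ],
)

```text
time_s: 22.22
ee_pos: [474.4, -147.6, 97.4]
tool_rot: [[0.097, 0.995, -0.006], [0.995, -0.097, 0.016], [0.015, -0.008, -1.0]]
wrist_force: [2.2, -1.7, -3.2]
finger_gap: 33.9
```

Request:
servo_tool(
  rows=[
    [1,5,-0.5,-10,0],
    [1,5,-0.5,-8,0],
    [1,4,-0.4,-6,0],
    [1,0,0,0,0],
  ],
)

```text
time_s: 22.72
ee_pos: [484.4, -148.7, 72.5]
tool_rot: [[0.096, 0.995, -0.016], [0.995, -0.096, 0.018], [0.016, -0.018, -1.0]]
wrist_force: [0.7, -0.9, -3.1]
finger_gap: 33.7
```

Run:
```python
from h import *
print(get_state()["ee_pos"])
s=shot("side","s17.png",(230,110,350,240),5)
```

```text
[ 484.38596261 -148.70839911   72.50024051]
```

View pics/s17.png

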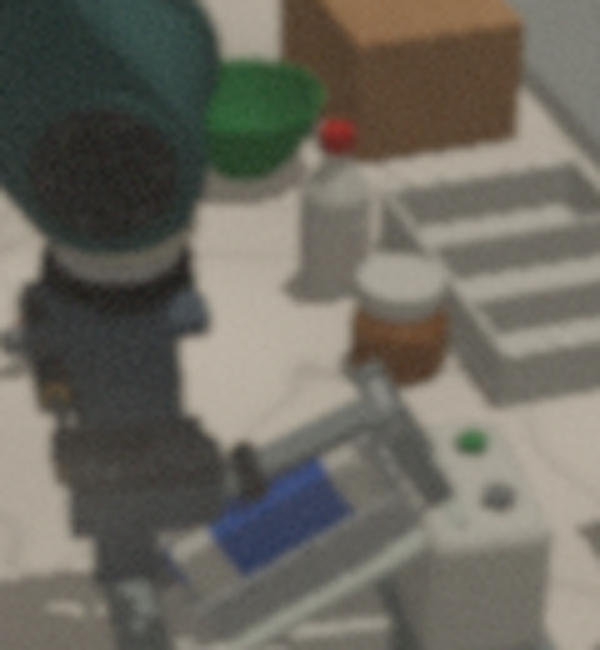

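Request:
servo_tool(
  rows=[
    [1,2,-0.2,-4,0],
    [1,2,-0.2,-4,0],
    [1,0,0,0,0],
  ],
)

```text
time_s: 23.15
ee_pos: [487.9, -149.0, 65.5]
tool_rot: [[0.096, 0.995, -0.017], [0.995, -0.095, 0.018], [0.016, -0.019, -1.0]]
wrist_force: [-2.4, -2.8, -4.0]
finger_gap: 33.5
```

Request:
servo_tool(
  rows=[
    [1,2,-0.2,-4,0],
    [1,2,-0.2,-4,0],
    [1,0,0,0,0],
  ],
)

```text
time_s: 23.52
ee_pos: [491.6, -149.4, 59.2]
tool_rot: [[0.095, 0.995, -0.019], [0.995, -0.095, 0.018], [0.016, -0.021, -1.0]]
wrist_force: [-3.2, -2.5, -4.4]
finger_gap: 34.1
```

Run:
```python
from h import *
st=get_state();print(st["ee_pos"],st["wrist_force"])
s=shot("side","s18.png",(230,130,350,240),6)
s=shot("wrist","w18.png")
```

```text
[ 491.57953758 -149.40910512   59.22830664] [-3.22326706 -2.45380654 -4.38347395]
```

View pics/s18.png

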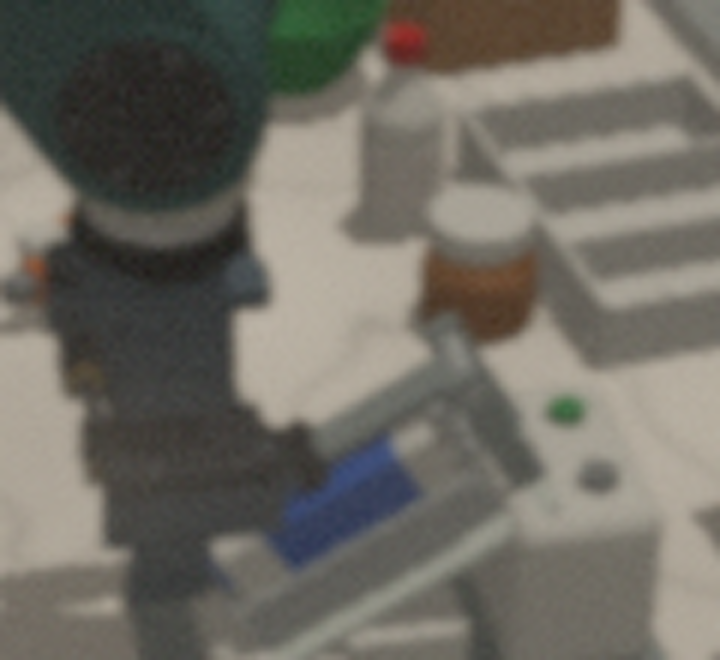

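View pics/w18.png

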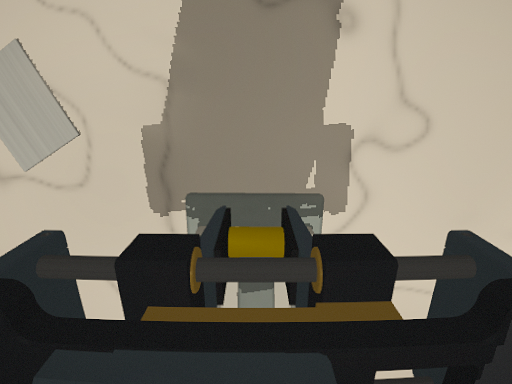

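Run:
```python
from h import *
w=shot("wrist","w19.png",(200,180,320,280),6)
m=cv2.inRange(cv2.cvtColor(w["img"],cv2.COLOR_BGR2HSV),(20,150,80),(32,255,255))
ys,xs=np.where(m[200:258,215:300]);print(xs.min()+215,xs.max()+215,ys.min()+200,ys.max()+200)
O=np.array([582.6,-159.2,0]);a=np.radians(-5.7);X=np.array([np.cos(a),np.sin(a),0]);Y=np.array([-np.sin(a),np.cos(a),0])
o,d=ray(w,[(256,ys.min()+200)]);d=d[0]
# 2D in (u,z)
p=np.array([(o-O)@X,o[2]]);q=np.array([d@X,d[2]]);q/=np.linalg.norm(q);n=np.array([-q[1],q[0]])
for aa in np.arange(0,0.4,.03):
    f=aa-np.pi/6;h=np.array([40.5-152*np.cos(f),151+152*np.sin(f)])
    print(round(aa,2),h.round(1),"dist to tangent ray",round(float((h-p)@n),1))
```

```text
228 284 227 257
0.0 [-91.1  75. ] dist to tangent ray 9.4
0.03 [-93.4  79. ] dist to tangent ray 9.0
0.06 [-95.5  83. ] dist to tangent ray 8.7
0.09 [-97.4  87.1] dist to tangent ray 8.6
0.12 [-99.3  91.3] dist to tangent ray 8.6
0.15 [-101.    95.5] dist to tangent ray 8.7
0.18 [-102.6   99.8] dist to tangent ray 9.0
0.21 [-104.1  104.1] dist to tangent ray 9.4
0.24 [-105.4  108.5] dist to tangent ray 9.9
0.27 [-106.6  112.9] dist to tangent ray 10.6
0.3 [-107.7  117.3] dist to tangent ray 11.4
0.33 [-108.7  121.8] dist to tangent ray 12.3
0.36 [-109.5  126.2] dist to tangent ray 13.4
0.39 [-110.1  130.8] dist to tangent ray 14.6
```

View pics/w19.png

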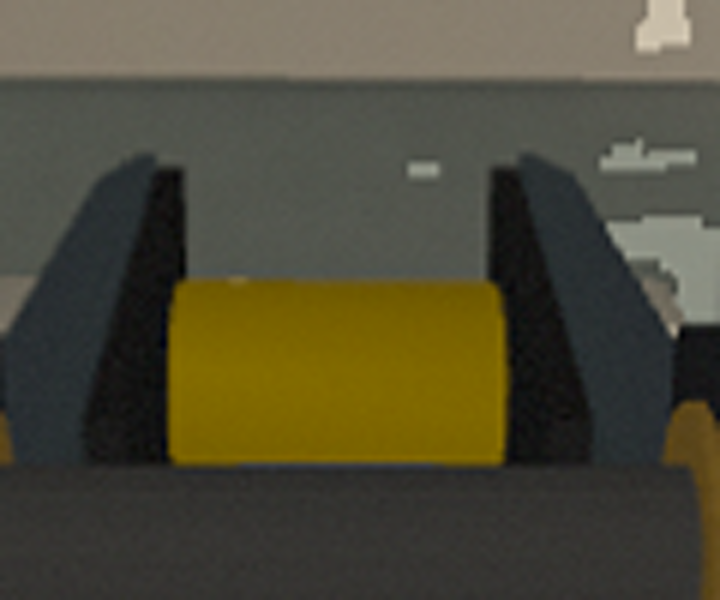

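Request:
servo_tool(
  rows=[
    [1,2,-0.2,-4,0],
  ],
)

```text
time_s: 23.8
ee_pos: [493.3, -149.5, 56.6]
tool_rot: [[0.095, 0.995, -0.02], [0.995, -0.095, 0.019], [0.017, -0.022, -1.0]]
wrist_force: [-19.1, 3.1, 43.2]
finger_gap: 33.6
```

Request:
servo_tool(
  rows=[
    [1,2,-0.2,-4,0],
  ],
)

```text
time_s: 23.92
ee_pos: [495.0, -149.7, 54.3]
tool_rot: [[0.095, 0.995, -0.022], [0.995, -0.095, 0.019], [0.017, -0.024, -1.0]]
wrist_force: [-21.8, 3.3, 46.1]
finger_gap: 33.8
```

Request:
servo_tool(
  rows=[
    [1,0,0,2,0],
    [0.5,0,0,0,0],
    [0.3,0,0,0,0],
    [0.2,0,0,0,0],
    [0.2,0,0,0,0],
    [0.2,0,0,0,0],
    [0.2,-2,0,20,0],
    [0.2,0,0,40,0],
    [0.2,0,0,50,0],
    [0.2,0,0,50,0],
    [0.2,0,0,0,0],
  ],
)

```text
time_s: 25.3
ee_pos: [492.4, -149.0, 221.8]
tool_rot: [[0.095, 0.995, -0.023], [0.995, -0.095, 0.02], [0.018, -0.024, -1.0]]
wrist_force: [-0.0, 0.1, 0.4]
finger_gap: 72.9
```

Run:
```python
from h import *
print(get_state()["ee_pos"])
s=shot("side","s20.png",(240,160,350,260),6)
w=shot("wrist","w20.png")
y=[blobs(c,(18,130,70),(32,255,255),6) for c in(s,w)];print(y)
```

```text
[ 492.37824726 -149.04704996  221.83597177]
[[], [(32.5, ((353.5, 379.5), (8.485280990600586, 5.656853675842285), 45.0), array([352.9047619 , 379.42857143])), (3512.0, ((336.3397216796875, 312.172607421875), (18.283761978149414, 253.15977478027344), 87.87889862060547), array([334.58653846, 312.59038462])), (401.0, ((136.1707305908203, 268.9634094238281), (18.442068099975586, 44.94563674926758), 6.34019136428833), array([134.81896552, 268.62068966])), (398.5, ((375.6280212402344, 268.6524658203125), (45.387359619140625, 18.331636428833008), 83.6598129272461), array([376.54700855, 268.68376068])), (393.0, ((252.5, 180.5), (15.0, 29.0), 90.0), array([252.52439024, 180.59756098]))]]
```

View pics/s20.png

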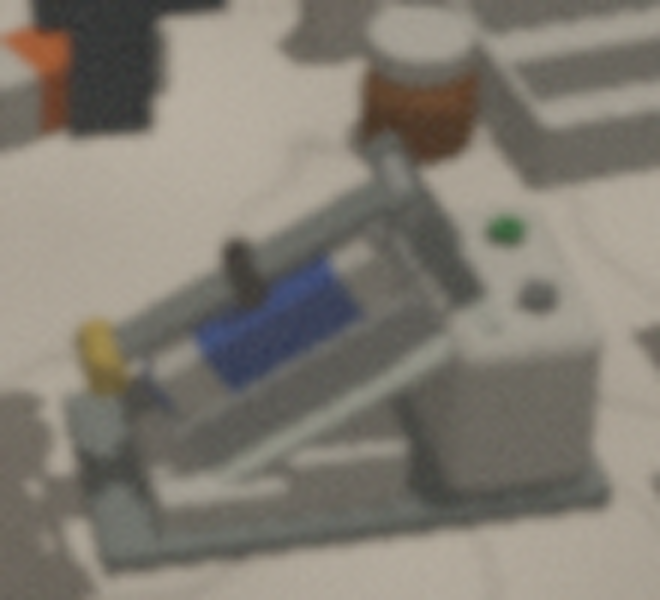

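View pics/w20.png

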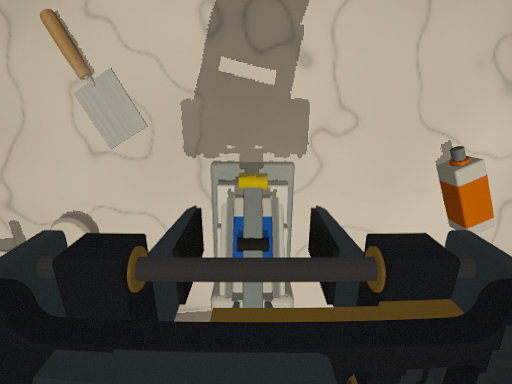

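Run:
```python
from h import *
w=camera("wrist");s=camera("side")
P,e=tri(w,[(252.5,180.6)],s,[(240+(103-2.5)/6,160+(357-2.5)/6)])
O=np.array([582.6,-159.2,0]);a=np.radians(-5.7);X=np.array([np.cos(a),np.sin(a),0])
u=(P-O)@X; print(P.round(1),e,"u",u,"a",np.pi/6+np.arctan2(P[2]-151,40.5-u),np.hypot(P[2]-151,40.5-u))
for aa in(0,.05,.1,.2):
    f=aa-np.pi/6;H=O+(40.5-152*np.cos(f))*X+[0,0,151+152*np.sin(f)]
    print(aa,H.round(1),proj(s,H),proj(w,H))
```

```text
[ 491.  -148.4   72.3] 0.854265110057704 u -92.18492044539755 a -0.011617104212381157 154.25635336761022
0 [ 491.9 -150.1   75. ] [[257.07156829 218.67161838]] [[251.14860562 182.34915952]]
0.05 [ 488.3 -149.8   81.7] [[255.66339055 216.86087585]] [[251.15880174 180.70585699]]
0.1 [ 485.  -149.5   88.5] [[254.37033284 214.96969487]] [[251.16998408 179.30975819]]
0.2 [ 479.5 -148.9  102.7] [[252.14665764 210.96121322]] [[251.19547796 177.34458258]]
```

Request:
servo_tool(
  rows=[
    [1,0,0,-30,0],
    [1,0,0,-30,0],
    [1,0,0,-30,0],
    [1,0,0,-20,0],
    [1,0,0,-10,0],
    [1,0,0,0,0],
  ],
)

```text
time_s: 26.25
ee_pos: [485.6, -146.8, 86.4]
tool_rot: [[0.096, 0.995, -0.041], [0.995, -0.095, 0.026], [0.022, -0.043, -0.999]]
wrist_force: [-1.0, -1.8, 1.9]
finger_gap: 15.7
```

Request:
servo_tool(
  rows=[
    [1,0,0,0,0],
    [1,0,0,0,0],
    [1,3,-1,-1,0],
    [1,0,0,-2,0],
  ],
)

```text
time_s: 26.75
ee_pos: [488.4, -147.6, 85.2]
tool_rot: [[0.096, 0.995, -0.042], [0.995, -0.095, 0.027], [0.023, -0.044, -0.999]]
wrist_force: [-10.0, 2.2, 29.2]
finger_gap: 0.4
```

Request:
servo_tool(
  rows=[
    [1,0,0,10,0],
    [1,0,0,40,0],
    [1,-10,20,50,0],
    [1,-10,50,30,0],
    [1,0,50,30,0],
    [1,0,50,0,0],
    [1,0,0,0,0],
    [1,0,0,0,0],
  ],
)

```text
time_s: 27.75
ee_pos: [469.5, 27.0, 255.6]
tool_rot: [[0.097, 0.995, -0.032], [0.995, -0.096, 0.028], [0.024, -0.035, -0.999]]
wrist_force: [-0.4, -0.8, 0.5]
finger_gap: 0.6
```

Run:
```python
from h import *
st=get_state();print(st["ee_pos"],st["wrist_force"],st["time_s"])
s=shot("side","s21.png",(240,160,350,260),6)
t=shot("top","t21.png",(90,80,430,300),2)
```

```text
[469.52239496  27.03500609 255.55227754] [-0.40779256 -0.84971736  0.50823024] 27.75
```

View pics/s21.png

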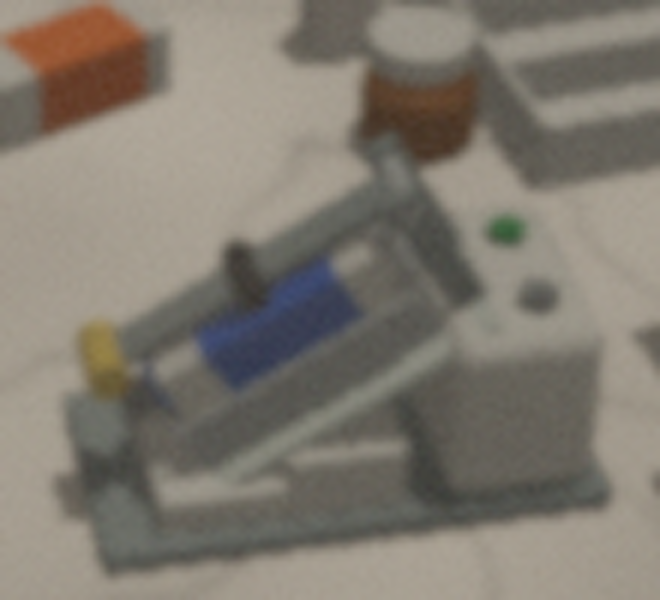

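View pics/t21.png

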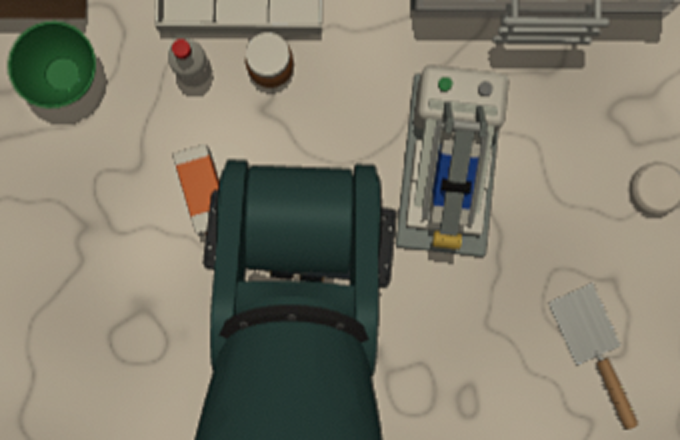

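The pictures show the clamp shut, with its yellow handle at crop (103,357) in the side view. The cartridge sits parallel in the pocket with its nozzle at the lower end. The arm is clear and the other things haven't moved, so I'm handing in.

```bash
python3 -c "
from workcell import finish_job
print(finish_job())"
```

```text
the job is handed in; nothing more can be done
None
```

The blue cartridge is loaded in the cradle, nozzle at the lower end, and the clamp is swung fully shut. I handed the job in after about 28 s of the 56 s allowed; no verdict was reported.

**What I did:**
- I pushed the clamp from about 1.91 rad to about 2.04 rad so the gripper had room.
- I gripped the cartridge towards its nozzle end and set its tail on the pocket floor. It then pivoted in the fingers until it lay on the slope, and I let go with the clamp open.
- I pinched the handle, swung it along its arc to the end stop, then pressed its top to check. The arm was clear of everything before I handed in.

**What the last checks showed:**
- **Clamp:** triangulation gives about -0.01 rad, within roughly 0.02. The handle top did not give under about 29 N at 85 mm, the height expected when shut.
- **Seating before clamping:** the cartridge was centred within about 1 mm and close to parallel with the slope. The two views put its top at about 42 to 47 mm, below the expected 51 to 52 mm. I put this down to camera error.
- **Driven-home depth:** I did not measure this. It rests on the shut clamp and the side picture.
- **Forces:** the wrist sensor read 1 to 3 N while I loaded the cartridge, and about 50 N for a moment when the clamp met its stop. I had no direct reading of the force between cartridge and dispenser.
- **Other things:** in the last top picture, the orange cartridge (partly hidden by the arm) and the rest look unmoved.

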